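Prop the inspection tilt plate on its tall setting block and lay a mainboard on the slope

ROBOT

A 6-joint arm with a two-finger parallel gripper is mounted at the origin on the work surface. World frame = base frame: x ahead of the robot, y to its left, z up, the work surface at z = 0. Lengths are in m, angles in rad, forces in N, time in s.
With the tool pointing down it reaches from about 0.25 to 0.725 m from the base axis. Payload 4 kg.
Tool frame: the origin (TCP) lies midway between the tips of the shut fingers; the grasp point (between the pads) lies bot.pinch_z behind it (bot.pinch_z is the distance from the TCP to the grasp point, in m); z points along the fingers, y is the direction in which the jaws open and shut (so a half turn about z gives the same grasp; the last joint's range is limited). The gripper opens to 85 mm and grips with 20 to 120 N. Pads are 22 mm wide; open, the fingers measure 114 mm over their backs; the gripper's body (76 mm by 85 mm) begins 54 mm behind the grasp point. The pads swing forward as they close: fully open they stand 13 mm farther back than shut.
Start: joints at [-1.305, 0.241, 0.005, 1.335, 0, 1.571], TCP at [0.131, -0.482, 0.193] pointing down, gripper open.
Joint ranges: [-2.72, 2.72], [-1.05, 1.87], [-1.09, 1.28], [-1.99, 2.15], [-1.42, 1.44], [-3.14, 3.14]. Speed limits (rad/s): [2.79, 2.79, 3.14, 3.14, 3.14, 3.14].

INTERFACE

Orientations are given as a unit quaternion [x, y, z, w].
In Python, from workcell import bot gives the robot as it stands. The module is installed in compiled form; this text tells all that it offers.
- The arm moves only by the tool move_arm, never from a script. Its argument "series" is a list that holds one entry, the list of rows, each a list of 7 numbers: the shift along the world's x, y, z in cm, then the turn, a rotation vector about the world's x, y, z in degrees, then the opening, from 0 (shut) to 1 (fully open). A call has exactly 5 rows; each row shifts and turns the pose as measured when the row begins; what a row does not reach is not made up. A row lasts 1/10 s, in which the tool goes at most 50 mm and 8.59 degrees, less where a joint would pass 70% of its speed; a pose out of reach is approached as far as the arm can. A call with a gripper value outside its range is refused whole. The fingers move at their own pace and stop on an object; the grip force is fixed at half the most. Time passes only in rows, so rows that do not move let the fingers close, or fill a call up. It gives the time, the measured TCP pose, the force and the opening at its end, in the units of the state.
- bot.get_obs(): the state, without advancing time (a new reading comes with each control period).
- bot.camera(name): name is "side" or "top" or "wrist"; returns (picture, depth): 480x640x3 uint8, red, green, blue; 480x640 float32, m along the optical axis (not along the pixel's ray), 0 where there is no reading.
- bot.camera_info(name): a dict with "vfov" (degrees; the focal length in pixels is half the picture's height over the tangent of half this angle, whatever the lens; pixels are square), "cx", "cy" (the principal point, pixels), "k1" (the pictures are not rectified: a ray, as slopes to the right and down, at radius r is drawn at 1 + k1 r^2 times it, then the intrinsics apply), "cam_to_world" (4x4, takes a point from camera to world coordinates); the wrist camera has in their place "tool_from_camera" (4x4, takes a point from camera to tool coordinates, whose origin is the TCP and whose axes are the flange's). Camera axes: x right, y down, z forward; pixel columns grow to the right and rows downward; lengths in m; the calibration is good to about 2 mm. A picture is of the moment at which its call begins: read the wrist's pose just before it. camera_info takes no time and is no camera call.
- bot.job_done(): hands the job in, once; it reports no verdict.
Trained networks look in the newest picture that a camera, given by its name, has taken for a name from the list of things; names that differ only in an ending like _2 or _b are one class to them, and where a whole thing is asked for, a point or a joint stands for the part that bears it (a point fixed in the world has none). Each returns a list of dicts, best first, with "confidence" (0 to 1); they miss things now and then, are a little off and sometimes report something else, mostly with a low value. They report only what shows in the picture. A call takes as long as a camera call. They do not tell look-alikes from the thing itself.
- bot.find_in(camera, target): "at" ([x, y, z] in m, in world coordinates, good to about 4 mm: the middle of the surface that is visible of it).
The state is a dict: "clock": time; "joint_pos": joint angles; "joint_vel": joint speeds; "tau": joint torques, N m; "eef_pos": TCP position; "tool_rot": TCP orientation; "ft_force": force on the tool from outside, world axes, zero at the start; "ft_torque": the same for the moment, N m; "grip_width": finger opening in m.
Only numpy, scipy, OpenCV 4.12 (cv2) and the standard library are available. Lean on these libraries where they do the work, as an engineer would, in place of code of your own. Each camera call takes 0.05 s, during which the arm holds its last target.

TASK

Set up the small mainboard for a look into its ports from above. Stand the tallest of the three steel setting blocks upright in the middle of the tilt plate's anvil, swing the plate down until its roller rests on the block, then set the board down on the sloping pad without dropping it, centred, its plain long edge square against the lip and its row of ports uphill, and let go. Leave the other two blocks and everything else on the bench as they are.

Things in the scene. Friction and masses are not known exactly. Their poses are not given: they have to be found in the camera images.
- tilt_base: Steel base of the tilt plate (sine-plate pattern), fixed to the bench, 190 (x) x 110 (y) x 14 mm thick. Origin at the centre of its underside; +x runs from the hinge end to the anvil end, +z up. The hinge axis runs along y at x = -60 mm, 30 mm above the bench, between two cheeks (|y| 46 to 54 mm) that end 39 mm above the bench.
- anvil (a point): Centre of the top face of the anvil, a raised steel pad on the base, 36 (x) x 50 (y) mm, its top 22 mm above the bench (8 mm above the base plate), 116 mm from the hinge axis in the base's +x. Axes as the base.
- tilt_plate (a joint): Angle of the hinged plate (rad): 0 flat, growing as its free end is raised, 1.55 at most; it starts nearly upright. With the roller on a block of height H on the anvil it is asin(H / 130 mm): 0.524 (30 deg) for the tall block. The hinge is stiff, so the plate stays where it is left (up to 4 N at the free end moves it down), but that friction may not carry the board too.
- roller (a point): Middle of the axis of the steel roller under the plate's free end (radius 8 mm, 84 mm long), 130 mm from the hinge axis; it moves with the plate. Axes of the plate: x from the hinge to the free end, y along the hinge, z out of its upper face. The aluminium plate lies 6 to 18 mm above this point in z, reaches 12 mm past it in x, and is 90 mm wide and 154 mm long.
- seat (a point): Point on the plate's black rubber pad where the middle of the board's underside belongs, 59 mm from the hinge axis along the plate, on its centre line, 20 mm above the line from hinge axis to roller axis. Axes as the roller's, so x is uphill. A steel lip as wide as the plate stands 8 mm above the pad; its face is 51 mm downhill of this point, and the pad ends 82 mm uphill of it.
- heatsink (a point): Centre, half-way up, of the finned aluminium heatsink on the green mainboard: 46 (x) x 48 (y) x 30 mm high, this point 18 mm above the board's underside. It is free to be gripped across y (low parts only for 25 mm each side). Board: loose, lying flat, heatsink up, 0.24 to 0.39 kg, 102 (x) x 146 (y) x 3 mm; its middle is 4 mm from this point in +x.
- ports (a point): Middle of the foot of the row of metal ports, on the board's upper face, 45 mm from the heatsink's centre in the board's +x. The row runs all along that long edge, 22 mm deep and up to 16 mm high, 10 mm from the heatsink. The opposite long edge is plain. Axes as the heatsink's.
- block_tall_center (a point): Centre of the tall ground-steel setting block, 24 (its x) x 30 (its y) x 65 mm high, loose, standing upright on the bench, 0.33 to 0.41 kg. z up.
- block_mid_center (a point): Centre of the middle setting block, 24 x 30 x 45 mm high, standing loose; to be left alone.
- block_low_center (a point): Centre of the low setting block, 24 x 30 x 34 mm high, standing loose; to be left alone.
- cooler: Bystander: tall aluminium tower cooler with copper foot, 46 (x) x 92 (y) x 127 mm high (heat pipes to 134 mm), standing loose beside the tilt plate on a foot 38 mm square. Origin at the centre of its underside.
- tape: Bystander: roll of clear packing tape lying flat, 104 mm outside, 78 mm inside, 48 mm high. Origin at the centre of its underside.
- dish: Bystander: small steel screw dish, 76 mm across, 28 mm high. Origin at the centre of its underside.
- driver: Bystander: screwdriver, 170 mm long, lying on the bench along its x, about 30 mm high at most.
Mind the look-alikes: they are no part of the job. Leave any yellow look-alike of the part that bears heatsink alone.

How it is judged:
On the way, in this order (a step that is already met when the one before it is completed fails the run):
1. the tall block stands upright on the anvil, let go (x of block_tall_center in the frame of anvil between -0.01 and 0.01 m and y of block_tall_center in the frame of anvil between -0.012 and 0.012 m and z of block_tall_center in the frame of anvil between 0.03 and 0.035 m and angle between block_tall_center's own z axis and vertical below 0.05 rad and contact force between the fingers and block_tall below 0.1 N), for 0.2 s.
2. the plate is down, its roller resting on the tall block (value of joint tilt_plate between 0.505 and 0.533 rad and angle between block_tall_center's own z axis and vertical below 0.05 rad), for 0.2 s.
At the end, for the whole second after the job is handed in: Tall block upright on the anvil, within 10 mm along and 12 mm across of its middle; plate on it at 0.505 to 0.533 rad; board flat on the pad, ports uphill, plain edge within 5 mm of the lip, square within 0.06 rad, centred within 12 mm; all at rest and let go (all of step 2 and x of block_tall_center in the frame of anvil between -0.01 and 0.01 m and y of block_tall_center in the frame of anvil between -0.012 and 0.012 m and z of block_tall_center in the frame of anvil between 0.03 and 0.035 m and z of heatsink in the frame of seat between 0.015 and 0.0205 m and x of ports in the frame of seat between 0.038 and 0.046 m and y of heatsink in the frame of seat between -0.012 and 0.012 m and angle between the x axis of heatsink and the x axis of seat, either way round below 0.06 rad and angle between the z axis of heatsink and the z axis of seat, either way round below 0.05 rad and linear speed of each of board, block_tall below 0.02 m/s); the robot touches nothing.
It fails at once if one of the other two setting blocks is shifted by more than 15 mm or tipped over (distance of any of block_mid_center, block_low_center from where it was at the start of the episode above 0.015 m or angle between any of block_mid_center, block_low_center's own z axis and vertical above 0.4 rad).
It fails at once if the cooler, the tape, the dish or the screwdriver is shifted by more than 20 mm or knocked over (distance of any of cooler, tape, dish, driver from where it was at the start of the episode above 0.02 m or angle between cooler's own z axis and vertical above 0.3 rad).
It fails at once if the board is dropped: moving faster than 0.45 m/s out of the gripper (contact force between the fingers and board below 0.1 N and linear speed of board above 0.45 m/s).
It also fails if it takes over 70 s, if anything falls off the work surface, if the arm or the gripper's body presses on something with over 40 N, if the wrist force passes 120 N, or if a joint passes its speed limit or range.

## Working session

There is one attempt and no reset: what is moved stays moved. The work goes in short steps, Python scripts to look and compute and a tool call to move; the robot and the scene stay as the last step left them, time stands still between calls to the robot, and variables do not carry over. Pictures are saved under pics/ and viewed, and the job is handed in when it is done.

Besides the shell and the picture viewer there is one more tool, called as a command line: name --argument value ..., lists and objects as JSON in quotes. move_arm: Moves the arm, as the interface text tells. Its arguments: {"type":"object","properties":{"series":{"type":"array","items":{"type":"array","items":{"type":"array","items":{"type":"number"}}}}},"required":["series"]}

```bash
mkdir -p pics
cat > h.py <<'E'
import numpy as np, cv2
from workcell import bot
from scipy.spatial.transform import Rotation as R
def pic(name,fn):
    im,d=bot.camera(name); cv2.imwrite('pics/'+fn+'.png',im[:,:,::-1]); np.save('pics/'+fn+'_d.npy',d); return im,d
def cloud(name,d,obs=None):
    ci=bot.camera_info(name); h,w=d.shape; f=h/2/np.tan(np.radians(ci['vfov']/2))
    K=np.array([[f,0,ci['cx']],[0,f,ci['cy']],[0,0,1]])
    v,u=np.mgrid[:h,:w]; p=np.stack([u,v],-1).reshape(-1,1,2).astype(np.float64)
    s=cv2.undistortPoints(p,K,np.array([ci['k1'],0,0,0.])).reshape(h,w,2)
    P=np.dstack([s[...,0]*d,s[...,1]*d,d,np.ones_like(d)])
    if 'cam_to_world' in ci: T=np.array(ci['cam_to_world'])
    else:
        B=np.eye(4);B[:3,:3]=R.from_quat(obs['tool_rot']).as_matrix();B[:3,3]=obs['eef_pos'];T=B@np.array(ci['tool_from_camera'])
    W=(P@T.T)[...,:3]; W[d<=0]=np.nan
    return W
E
cat > a.py <<'E'
from h import *
o=bot.get_obs();print({k:np.round(v,3).tolist() for k,v in o.items()}, bot.pinch_z)
np.set_printoptions(precision=3,suppress=True)
for c in ['top','side']:
    im,d=pic(c,c+'0'); W=cloud(c,d); np.save('pics/%s0_W.npy'%c,W); print(c,np.array(bot.camera_info(c)['cam_to_world'])[:3,3])
    for t in ['tilt_base','tilt_plate','roller','heatsink','ports','block_tall_center','block_mid_center','block_low_center','cooler','tape','dish','driver']:
        print(c,t,[(np.round(r['at'],3).tolist(),round(r['confidence'],2)) for r in bot.find_in(c,t)])
print(bot.get_obs()['clock'])
E
python3 a.py
```

```text
{'clock': 0.0, 'joint_pos': [-1.305, 0.241, 0.004, 1.335, -0.0, 1.571], 'joint_vel': [-0.0, 0.0, -0.0, -0.002, -0.001, 0.001], 'tau': [-0.0, -37.232, 25.241, 0.017, 0.0, 0.0], 'eef_pos': [0.131, -0.482, 0.192], 'tool_rot': [0.991, 0.132, -0.0, -0.001], 'ft_force': [0.189, 0.232, -1.335], 'ft_torque': [0.028, -0.052, 0.03], 'grip_width': 0.085} 0.0187
top [ 0.371 -0.016  1.105]
top tilt_base [([0.545, 0.037, 0.022], 0.69)]
top tilt_plate [([0.52, 0.048, 0.127], 0.7), ([0.546, 0.034, 0.021], 0.62)]
top roller [([0.521, 0.039, 0.127], 0.58)]
top heatsink [([0.697, -0.176, 0.003], 0.81), ([0.5, -0.349, 0.005], 0.65)]
top ports [([0.497, -0.35, 0.006], 0.96), ([0.698, -0.175, 0.006], 0.8)]
top block_tall_center [([0.428, 0.282, 0.066], 0.61)]
top block_mid_center [([0.576, 0.332, 0.042], 0.45), ([0.526, 0.043, 0.13], 0.21)]
top block_low_center [([0.58, 0.335, 0.04], 0.62), ([0.429, 0.283, 0.062], 0.59)]
top cooler [([0.533, -0.098, 0.127], 0.78)]
top tape [([0.414, 0.08, 0.05], 0.76)]
top dish []
top driver [([0.748, 0.334, 0.021], 0.61)]
side [ 0.482 -0.863  0.814]
side tilt_base [([0.568, 0.034, 0.016], 0.83)]
side tilt_plate [([0.526, 0.024, 0.132], 0.92)]
side roller [([0.532, 0.024, 0.136], 0.81)]
side heatsink [([0.7, -0.194, 0.007], 0.9), ([0.502, -0.37, 0.003], 0.75)]
side ports [([0.699, -0.195, 0.013], 0.57)]
side block_tall_center [([0.43, 0.281, 0.039], 0.84)]
side block_mid_center [([0.578, 0.33, 0.029], 0.49)]
side block_low_center []
side cooler [([0.536, -0.113, 0.092], 0.59), ([0.751, 0.328, 0.016], 0.23)]
side tape [([0.411, 0.054, 0.033], 0.71)]
side dish [([0.674, -0.351, 0.017], 0.86)]
side driver [([0.755, 0.326, 0.015], 0.72)]
1.3
```

View pics/top0.png

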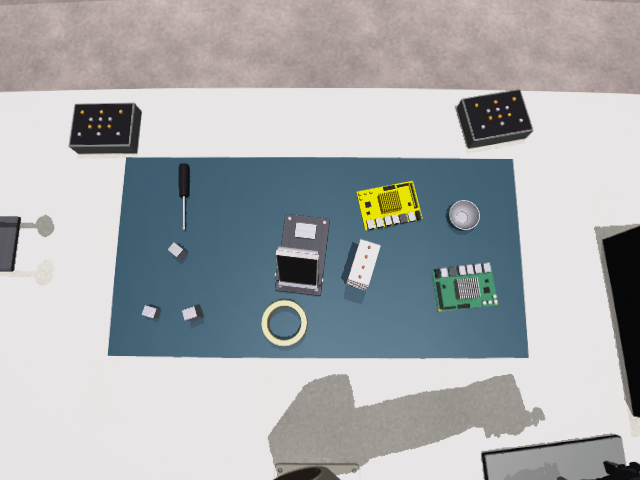

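View pics/side0.png

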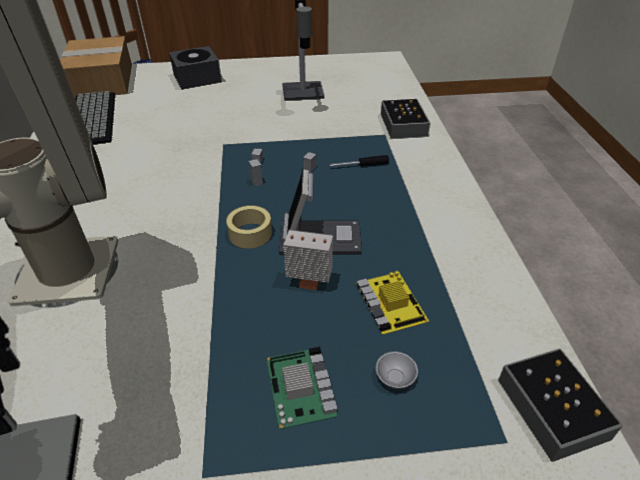

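The top view shows the green board at (465,287), with its ports at the upper edge. The yellow look-alike is at (390,205). The three blocks are at (176,250), (150,312) and (192,313), the tilt plate at (302,255), the cooler at (362,265) and the tape at (284,323). I'll measure these next.

```bash
cat > b.py <<'E'
from h import *
np.set_printoptions(precision=4,suppress=True)
W=np.load('pics/top0_W.npy'); im=cv2.imread('pics/top0.png')
def rect(P,zlo,zhi,name):
    m=(P[...,2]>zlo)&(P[...,2]<zhi); q=P[m][:,:2].astype(np.float32)
    r=cv2.minAreaRect(q); b=cv2.boxPoints(r); print(name,len(q),'c',np.array(r[0]),'size',np.array(r[1]),'ang',r[2]); return q
for n,(u,v) in dict(A=(176,250),B=(150,312),C=(192,313)).items():
    P=W[v-18:v+18,u-18:u+18]; zt=np.nanpercentile(P[...,2],97); print(n,'ztop',zt); rect(P,zt-.006,zt+.006,n)
P=W[255:320,425:505]
print('board z',np.nanpercentile(P[...,2],[2,10,30,50,70,90,98]))
rect(P,.024,.045,'heatsink')
hsv=cv2.cvtColor(im,cv2.COLOR_BGR2HSV)
g=cv2.inRange(hsv,(45,80,40),(85,255,255))[255:320,425:505]>0
q=P[g][:,:2].astype(np.float32); r=cv2.minAreaRect(q[~np.isnan(q).any(1)]); print('green',r)
P=W[205:300,270:332]
rect(P,.011,.017,'baseplate'); q=rect(P,.0195,.0245,'anvil')
for lo,hi in [(.025,.05),(.05,.08),(.08,.12),(.12,.145),(.145,.2)]: rect(P,lo,hi,'plate%g'%lo)
for n,(u,v),s in [('cooler',(362,265),30),('tape',(284,323),28)]:
    P=W[v-s:v+s,u-s:u+s]; zt=np.nanpercentile(P[...,2],97);print(n,zt); rect(P,zt-.03,zt+.02,n)
cv2.imwrite('pics/crop.png',cv2.resize(np.hstack([im[205:325,260:390],im[235:355,410:540]]),None,fx=3,fy=3))
cv2.imwrite('pics/crop2.png',cv2.resize(im[150:330,130:330],None,fx=3,fy=3))
E
python3 b.py
```

```text
A ztop 0.046392254477358265
A 132 c [0.579  0.3389] size [0.0316 0.0241] ang 52.695220947265625
B ztop 0.035768126321805475
B 138 c [0.4341 0.3951] size [0.031  0.0246] ang 72.85327911376953
C ztop 0.06695468247256389
C 150 c [0.4302 0.2904] size [0.0244 0.031 ] ang 20.29741668701172
board z [-0.0027 -0.0009  0.0012  0.0026  0.0048  0.0188  0.0331]
heatsink 405 c [ 0.492  -0.3532] size [0.0463 0.0507] ang 7.480449676513672
green ((0.49596264958381653, -0.3535572588443756), (0.10146990418434143, 0.14740602672100067), 6.0653767585754395)
baseplate 1379 c [0.5762 0.0392] size [0.1102 0.1902] ang 83.45718383789062
anvil 251 c [0.5743 0.0389] size [0.1063 0.1798] ang 84.36113739013672
plate0.025 300 c [0.5696 0.0398] size [0.1123 0.1585] ang 83.2468032836914
plate0.05 219 c [0.5064 0.0468] size [0.0893 0.0125] ang 84.4422378540039
plate0.08 316 c [0.5168 0.0458] size [0.089  0.0144] ang 83.16065979003906
plate0.12 218 c [0.5269 0.0442] size [0.0899 0.0129] ang 86.22742462158203
plate0.145 659 c [0.5447 0.0425] size [0.0901 0.0341] ang 82.6152572631836
cooler 0.12881002737846042
cooler 932 c [ 0.5372 -0.1002] size [0.046  0.0926] ang 72.614990234375
tape 0.050399017563699015
tape 798 c [0.4096 0.0772] size [0.1029 0.1019] ang 45.69898223876953
```

Run:
```python
import numpy as np
np.set_printoptions(precision=3,suppress=True,linewidth=200)
W=np.load('pics/top0_W.npy')
for u in (285,298,312):
    print(u); print(W[212:298:3,u])
```

```text
285
[[0.682 0.084 0.007]
 [0.673 0.083 0.011]
 [0.664 0.082 0.016]
 [0.657 0.082 0.014]
 [0.65  0.082 0.012]
 [0.643 0.082 0.011]
 [0.635 0.082 0.013]
 [0.627 0.082 0.014]
 [0.619 0.082 0.015]
 [0.611 0.081 0.018]
 [0.604 0.081 0.015]
 [0.597 0.081 0.013]
 [0.56  0.068 0.164]
 [0.552 0.067 0.172]
 [0.546 0.067 0.17 ]
 [0.539 0.067 0.171]
 [0.535 0.068 0.157]
 [0.532 0.069 0.141]
 [0.528 0.07  0.126]
 [0.523 0.071 0.114]
 [0.518 0.072 0.1  ]
 [0.514 0.074 0.081]
 [0.51  0.075 0.066]
 [0.505 0.076 0.051]
 [0.498 0.076 0.048]
 [0.495 0.079 0.016]
 [0.488 0.079 0.014]
 [0.482 0.08  0.002]
 [0.475 0.08  0.001]]
298
[[0.684 0.052 0.002]
 [0.672 0.051 0.015]
 [0.664 0.051 0.016]
 [0.657 0.05  0.016]
 [0.647 0.05  0.025]
 [0.64  0.05  0.024]
 [0.633 0.05  0.021]
 [0.624 0.049 0.026]
 [0.618 0.05  0.021]
 [0.612 0.05  0.015]
 [0.605 0.05  0.013]
 [0.598 0.05  0.011]
 [0.561 0.041 0.157]
 [0.553 0.04  0.166]
 [0.546 0.04  0.167]
 [0.539 0.04  0.172]
 [0.534 0.04  0.165]
 [0.531 0.041 0.147]
 [0.526 0.042 0.137]
 [0.522 0.042 0.12 ]
 [0.518 0.043 0.104]
 [0.514 0.044 0.088]
 [0.509 0.045 0.075]
 [0.503 0.046 0.061]
 [0.499 0.047 0.042]
 [0.491 0.046 0.046]
 [0.488 0.048 0.015]
 [0.482 0.049 0.004]
 [0.475 0.049 0.001]]
312
[[ 0.684  0.017 -0.   ]
 [ 0.676  0.017  0.002]
 [ 0.664  0.016  0.017]
 [ 0.657  0.016  0.013]
 [ 0.647  0.016  0.024]
 [ 0.641  0.016  0.019]
 [ 0.632  0.016  0.025]
 [ 0.625  0.016  0.022]
 [ 0.617  0.016  0.025]
 [ 0.613  0.016  0.012]
 [ 0.604  0.016  0.016]
 [ 0.598  0.016  0.011]
 [ 0.591  0.016  0.01 ]
 [ 0.554  0.011  0.16 ]
 [ 0.546  0.011  0.167]
 [ 0.54   0.011  0.168]
 [ 0.533  0.011  0.171]
 [ 0.53   0.011  0.154]
 [ 0.525  0.012  0.142]
 [ 0.521  0.012  0.126]
 [ 0.517  0.012  0.115]
 [ 0.512  0.013  0.097]
 [ 0.508  0.013  0.081]
 [ 0.503  0.013  0.069]
 [ 0.498  0.014  0.051]
 [ 0.492  0.014  0.045]
 [ 0.489  0.015  0.01 ]
 [ 0.481  0.015  0.016]
 [ 0.475  0.015  0.002]]
```

View pics/crop.png

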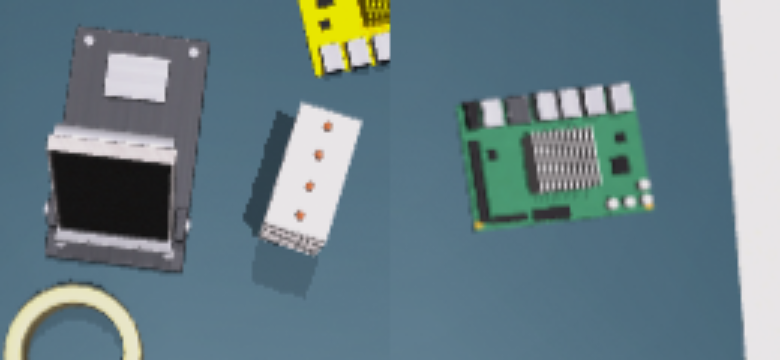

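```bash
cat > go.py <<'E'
# usage: go.py x y z ydir_deg [tilt_deg]  -> remaining shift (cm) and turn (deg)
import sys
from h import *
def target(yd,tilt=0):
    a=np.radians(yd); y=np.array([np.cos(a),np.sin(a),0]); h=np.array([np.sin(a),-np.cos(a),0]) # horizontal dir = +x of base
    t=np.radians(tilt); z=np.sin(t)*h-np.cos(t)*np.array([0,0,1]); x=np.cross(y,z)
    return R.from_matrix(np.c_[x,y,z])
if __name__=='__main__':
    np.set_printoptions(precision=2,suppress=True)
    v=[float(a) for a in sys.argv[1:]]
    o=bot.get_obs(); p=np.array(o['eef_pos']); r=R.from_quat(o['tool_rot'])
    T=target(v[3],v[4] if len(v)>4 else 0)
    print('t',o['clock'],'pos',np.round(p,4),'shift cm',(np.array(v[:3])-p)*100,'turn',(T*r.inv()).as_rotvec(degrees=True),'F',np.array(o['ft_force']),'w',o['grip_width'],'j',np.array(o['joint_pos']))
E
python3 go.py .43 .29 .25 110.3
```

```text
t 1.3 pos [ 0.13 -0.48  0.19] shift cm [29.87 77.24  5.71] turn [  -0.      0.01 -174.93] F [ 1.03  0.26 -0.33] w 0.08539803517187781 j [-1.3   0.24  0.    1.34  0.    1.57]
```

move_arm --series '[[[2.7,3.5,0.7,0,0,8.5,1],[2.7,3.5,0.7,0,0,8.5,1],[2.7,3.5,0.7,0,0,8.5,1],[2.7,3.5,0.7,0,0,8.5,1],[2.7,3.5,0.7,0,0,8.5,1]]]'

```text
clock: 1.8
eef_pos: [0.2666, -0.3055, 0.2271]
tool_rot: [0.874, 0.486, -0.0, 0.0]
ft_force: [0.6, 0.4, -0.4]
grip_width: 0.0854
```

move_arm --series '[[[2.4,4.2,0.5,0,0,8.5,1],[2.4,4.2,0.5,0,0,8.5,1],[2.4,4.2,0.5,0,0,8.5,1],[1.5,4.2,0.5,0,0,8.5,1],[1.5,4.2,0,0,0,8.5,0.9]]]'

```text
clock: 2.3
eef_pos: [0.3732, -0.0884, 0.2499]
tool_rot: [0.634, 0.773, 0.002, 0.003]
ft_force: [1.6, 0.3, -0.7]
grip_width: 0.0771
```

move_arm --series '[[[1,4.3,0,0,0,8.5,0.8],[1,4.3,0,0,0,8.5,0.7],[1,4.3,0,0,0,8.5,0.7],[1,4.3,0,0,0,8.5,0.7],[1,4.3,0,0,0,8.5,0.7]]]'

```text
clock: 2.8
eef_pos: [0.4249, 0.1364, 0.2516]
tool_rot: [0.307, 0.952, 0.004, 0.005]
ft_force: [0.9, -0.7, 0.0]
grip_width: 0.0596
```

```bash
python3 go.py .43 .29 .25 110.3
```

```text
t 2.8 pos [0.42 0.14 0.25] shift cm [ 0.51 15.36 -0.16] turn [-0.62  0.47 56.07] F [ 0.93 -0.72  0.03] w 0.05962663298676517 j [ 0.31  0.1  -0.01  1.44  0.    0.93]
```

move_arm --series '[[[0.1,3,-1,0,0,8.5,0.7],[0.1,3,-1,0,0,8.5,0.7],[0.1,3,-1,0,0,8.5,0.7],[0.1,3,-1,0,0,8.5,0.7],[0.1,3,-1,0,0,8.5,0.7]]]'

```text
clock: 3.3
eef_pos: [0.4313, 0.2963, 0.2015]
tool_rot: [-0.063, 0.998, 0.008, 0.005]
ft_force: [0.1, -0.8, -0.4]
grip_width: 0.0597
```

move_arm --series '[[[0,0.3,-1,0,0,8,0.7],[0,0,-1,0,0,5,0.7],[0,0,-1,0,0,0,0.7],[0,0,0,0,0,0,0.7],[0,0,0,0,0,0,0.7]]]'

```text
clock: 3.8
eef_pos: [0.4299, 0.3036, 0.1677]
tool_rot: [-0.182, 0.983, 0.008, 0.002]
ft_force: [-0.4, 0.4, 0.1]
grip_width: 0.0597
```

```bash
cat > w.py <<'E'
import sys
from h import *
np.set_printoptions(precision=4,suppress=True)
fn,zlo,zhi=sys.argv[1],float(sys.argv[2]),float(sys.argv[3]); box=[float(a) for a in sys.argv[4:8]]
o=bot.get_obs(); im,d=pic('wrist',fn); W=cloud('wrist',d,o); np.save('pics/'+fn+'_W.npy',W)
m=(W[...,2]>zlo)&(W[...,2]<zhi)&(W[...,0]>box[0])&(W[...,0]<box[1])&(W[...,1]>box[2])&(W[...,1]<box[3])
q=W[m]; print(len(q))
if len(q): print('z',np.median(q[:,2]),cv2.minAreaRect(q[:,:2].astype(np.float32)))
E
python3 go.py .43 .29 .15 110.3; python3 w.py w1 .055 .075 .39 .47 .25 .34
```

```text
t 3.8 pos [0.43 0.3  0.17] shift cm [ 0.01 -1.36 -1.77] turn [-0.97  0.09 -0.69] F [-0.41  0.4   0.08] w 0.05974409206788635 j [0.61 0.3  0.01 1.28 0.01 0.24]
1566
z 0.06471407842555138 ((0.42883485555648804, 0.2903762757778168), (0.024570811539888382, 0.029737474396824837), 19.01357650756836)
```

View pics/w1.png

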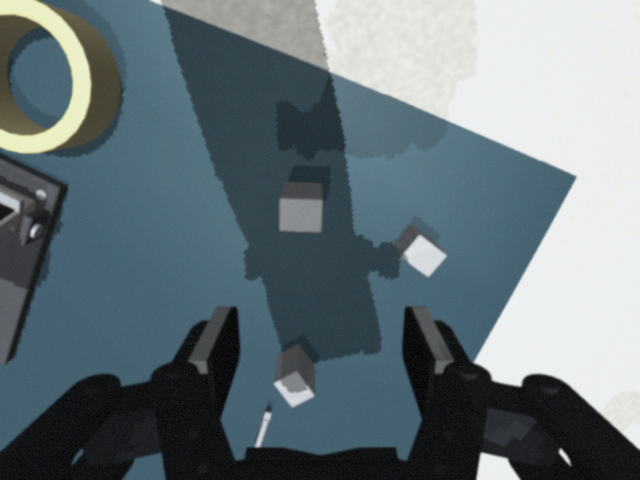

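The candidates for the tall block in the wrist view are (301,208), (420,255) and (295,378). The first has its top at 65 mm, and the other two measured 46 and 36 mm, so it is the tall block.

move_arm --series '[[[-0.1,-1.3,-2,-0.9,0,-1.5,0.7],[0,0,-2.5,0,0,-0.4,0.7],[0,0,-2.5,0,0,0,0.7],[0,0,-2.5,0,0,0,0.7],[0,0,-2,0,0,0,0.7]]]'

```text
clock: 4.35
eef_pos: [0.435, 0.2919, 0.0576]
tool_rot: [-0.161, 0.987, 0.004, 0.009]
ft_force: [1.0, -0.5, -0.3]
grip_width: 0.0598
```

```bash
python3 go.py .429 .2904 .027 109
```

```text
t 4.35 pos [0.43 0.29 0.06] shift cm [-0.6  -0.15 -3.06] turn [-0.6   0.97  0.43] F [ 1.05 -0.5  -0.25] w 0.05981575802933537 j [ 0.59  0.37 -0.19  0.99 -0.    0.27]
```

move_arm --series '[[[-0.6,-0.2,-0.3,-0.6,0.9,0.4,0.7],[-0.1,0,-1.4,0,0,0,0.7],[0,0,-1.2,0,0,0,0.7],[0,0,0,0,0,0,0.7],[0,0,0,0,0,0,0.4]]]'

```text
clock: 4.85
eef_pos: [0.4284, 0.2892, 0.0298]
tool_rot: [-0.163, 0.987, -0.0, -0.0]
ft_force: [0.6, 0.1, -0.1]
grip_width: 0.0466
```

```bash
python3 go.py .429 .2904 .027 109
```

```text
t 4.85 pos [0.43 0.29 0.03] shift cm [ 0.06  0.12 -0.28] turn [ 0.04 -0.    0.21] F [ 0.61  0.15 -0.08] w 0.04660169707606666 j [ 0.59  0.4  -0.22  0.95 -0.    0.27]
```

Well aligned. Closing and lifting.

move_arm --series '[[[0,0.1,0,0,0,0,0.2],[0,0,0,0,0,0,0.1],[0,0,0,0,0,0,0],[0,0,0,0,0,0,0],[0,0,0,0,0,0,0]]]'

```text
clock: 5.35
eef_pos: [0.4304, 0.2917, 0.0329]
tool_rot: [-0.163, 0.987, 0.001, 0.002]
ft_force: [0.6, 0.4, -0.2]
grip_width: -0.0002
```

```bash
python3 go.py .429 .2904 .027 109
```

```text
t 5.35 pos [0.43 0.29 0.03] shift cm [-0.14 -0.13 -0.59] turn [-0.13  0.25  0.22] F [ 0.64  0.44 -0.16] w -0.00019448817892330097 j [ 0.6   0.4  -0.21  0.95 -0.    0.27]
```

The fingers shut on nothing, so I'll look.

Run:
```python
from h import *
im,d=pic('wrist','w2'); im2,d2=pic('side','s2'); 
cv2.imwrite('pics/s2c.png',cv2.resize(im2[100:280,200:400,::-1],None,fx=3,fy=3))
```

```text
(no output)
```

View pics/w2.png

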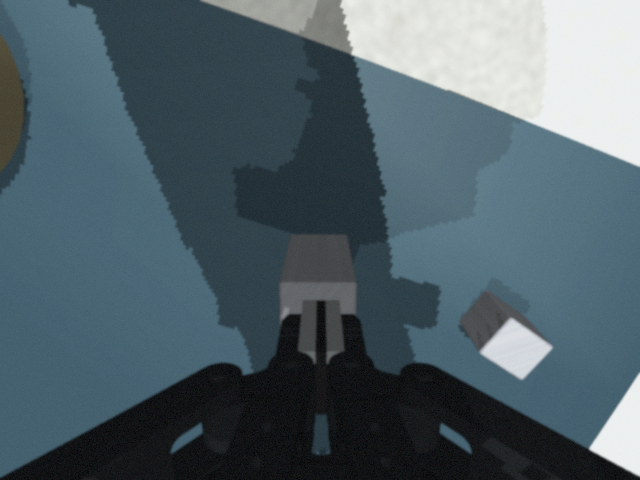

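View pics/s2c.png

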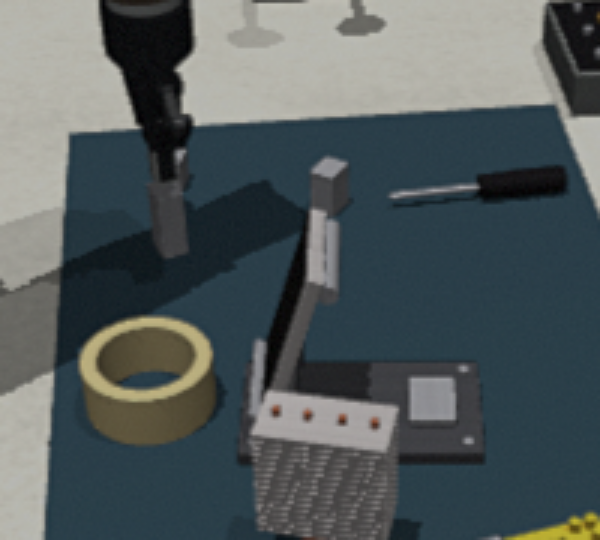

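Run:
```python
from h import *
np.set_printoptions(precision=3,suppress=True,linewidth=200)
o=bot.get_obs()
d=np.load('pics/w2_d.npy'); W=cloud('wrist',d,o)
for v in range(230,370,8): print(v,W[v,300],W[v,320],d[v,320])
d=np.load('pics/s2_d.npy'); W=cloud('side',d)
print('side')
for v in range(140,190,3): print(v,W[v,252],W[v,257])
print(np.array(bot.camera_info('wrist')['tool_from_camera']))
```

```text
230 [0.418 0.277 0.001] [0.415 0.287 0.001] 0.22111133
238 [nan nan nan] [0.417 0.287 0.008] 0.21531309
246 [0.42  0.278 0.022] [0.417 0.287 0.022] 0.20161064
254 [0.42  0.279 0.032] [0.417 0.287 0.032] 0.19176988
262 [0.42  0.279 0.042] [0.417 0.287 0.042] 0.18201366
270 [0.42  0.28  0.052] [0.417 0.287 0.053] 0.17233789
278 [0.42 0.28 0.06] [0.417 0.287 0.06 ] 0.16508533
286 [0.421 0.281 0.065] [0.418 0.288 0.065] 0.16054595
294 [0.424 0.282 0.064] [0.421 0.289 0.066] 0.16132483
302 [0.428 0.283 0.064] [0.419 0.288 0.077] 0.15016833
310 [0.431 0.284 0.065] [0.42  0.288 0.082] 0.14489962
318 [0.426 0.283 0.08 ] [0.419 0.288 0.089] 0.1383774
326 [0.422 0.282 0.094] [0.42  0.288 0.093] 0.13434628
334 [0.421 0.282 0.099] [0.42  0.288 0.098] 0.12988028
342 [0.421 0.283 0.104] [0.42  0.288 0.103] 0.1250876
350 [0.421 0.283 0.108] [0.419 0.288 0.108] 0.11987156
358 [0.42  0.283 0.114] [0.421 0.289 0.109] 0.1199456
366 [0.42  0.283 0.117] [0.424 0.29  0.108] 0.12142587
side
140 [0.429 0.279 0.138] [0.444 0.233 0.164]
143 [0.429 0.275 0.131] [0.443 0.233 0.156]
146 [0.428 0.263 0.13 ] [0.442 0.242 0.142]
149 [0.428 0.263 0.122] [0.44  0.266 0.118]
152 [0.426 0.287 0.098] [0.439 0.282 0.1  ]
155 [0.425 0.282 0.092] [0.438 0.283 0.09 ]
158 [0.424 0.284 0.081] [0.437 0.283 0.081]
161 [0.423 0.28  0.075] [0.436 0.296 0.063]
164 [0.422 0.282 0.064] [0.435 0.281 0.064]
167 [0.422 0.277 0.058] [0.435 0.275 0.058]
170 [0.421 0.275 0.049] [0.434 0.273 0.05 ]
173 [0.42  0.279 0.038] [0.433 0.277 0.038]
176 [0.419 0.281 0.027] [0.432 0.277 0.028]
179 [0.417 0.29  0.01 ] [0.431 0.276 0.019]
182 [ 0.416  0.291 -0.   ] [0.431 0.277 0.008]
185 [ 0.416  0.28  -0.002] [ 0.43   0.279 -0.003]
188 [0.416 0.263 0.   ] [ 0.429  0.264 -0.002]
[[ 0.    -0.954 -0.301  0.077]
 [ 1.     0.     0.     0.   ]
 [-0.    -0.301  0.954 -0.181]
 [ 0.     0.     0.     1.   ]]
```

Run:
```python
from h import *
np.set_printoptions(precision=3,suppress=True,linewidth=200)
ci=bot.camera_info('wrist'); print({k:ci[k] for k in ('vfov','cx','cy','k1')})
def toolcloud(d):
    B={'tool_rot':[0,0,0,1],'eef_pos':[0,0,0]}; return cloud('wrist',d,B)
for f in ('w1','w2'):
    T=toolcloud(np.load('pics/%s_d.npy'%f)); print(f)
    for v in range(290,480,12): print(v,T[v,225],T[v,310],T[v,418])
```

```text
{'vfov': 59.016432277994035, 'cx': 320.67026271312153, 'cy': 241.43229115115003, 'k1': -0.054147636719739864}
w1
290 [-0.078 -0.085  0.167] [-0.078 -0.009  0.167] [-0.079  0.088  0.169]
302 [-0.09  -0.086  0.167] [-0.09  -0.009  0.168] [-0.091  0.089  0.169]
314 [ 0.011 -0.032 -0.053] [-0.102 -0.009  0.166] [ 0.011  0.033 -0.053]
326 [ 0.011 -0.03  -0.062] [-0.114 -0.009  0.166] [ 0.011  0.031 -0.062]
338 [ 0.009 -0.029 -0.065] [-0.127 -0.009  0.168] [ 0.01   0.03  -0.066]
350 [ 0.005 -0.029 -0.066] [-0.14  -0.009  0.167] [ 0.006  0.03  -0.068]
362 [ 0.001 -0.029 -0.067] [-0.15  -0.009  0.163] [ 0.003  0.03  -0.069]
374 [-0.003 -0.03  -0.067] [-0.151 -0.009  0.146] [-0.001  0.03  -0.07 ]
386 [-0.005 -0.029 -0.069] [-0.151 -0.009  0.129] [-0.004  0.03  -0.072]
398 [-0.009 -0.029 -0.071] [-0.195 -0.01   0.169] [-0.008  0.031 -0.072]
410 [-0.21  -0.095  0.168] [-0.209 -0.01   0.168] [-0.212  0.099  0.171]
422 [-0.224 -0.096  0.167] [-0.224 -0.01   0.168] [-0.226  0.099  0.17 ]
434 [ 0.017 -0.018 -0.115] [-0.239 -0.01   0.168] [ 0.017  0.019 -0.115]
446 [ 0.017 -0.017 -0.118] [-0.254 -0.
[... 642 characters left out ...]
0.032] [ 0.012 -0.002 -0.083] [-0.064  0.057  0.033]
374 [ 0.013 -0.024 -0.09 ] [ 0.012 -0.002 -0.089] [ 0.014  0.025 -0.091]
386 [ 0.012 -0.023 -0.093] [ 0.01  -0.002 -0.09 ] [ 0.012  0.024 -0.093]
398 [ 0.01  -0.023 -0.095] [ 0.004 -0.002 -0.087] [ 0.01   0.024 -0.095]
410 [ 0.006 -0.023 -0.095] [-0.001 -0.002 -0.086] [ 0.007  0.024 -0.095]
422 [ 0.003 -0.023 -0.095] [-0.005 -0.002 -0.086] [nan nan nan]
434 [-0.002 -0.024 -0.094] [-0.007 -0.002 -0.088] [-0.001  0.025 -0.095]
446 [-0.005 -0.024 -0.095] [-0.008 -0.002 -0.092] [-0.005  0.025 -0.095]
458 [ 0.017 -0.017 -0.121] [ 0.011 -0.002 -0.114] [-0.007  0.025 -0.096]
470 [ 0.017 -0.016 -0.124] [ 0.012 -0.002 -0.118] [ 0.017  0.017 -0.124]
```

move_arm --series '[[[0,0,2,0,0,0,0],[0,0,3,0,0,0,0],[0,0,3,0,0,0,0],[0,0,2,0,0,0,0],[0,0,0,0,0,0,0]]]'

```text
clock: 5.95
eef_pos: [0.4282, 0.2901, 0.1344]
tool_rot: [-0.163, 0.987, -0.0, -0.0]
ft_force: [0.0, -0.0, -0.7]
grip_width: 0.0004
```

Run:
```python
from h import *
np.set_printoptions(precision=3,suppress=True,linewidth=200)
o=bot.get_obs(); print(o['eef_pos'],o['grip_width'],R.from_quat(o['tool_rot']).as_matrix())
im,d=pic('side','s3'); W=cloud('side',d); im2,d2=pic('wrist','w3')
cv2.imwrite('pics/s3c.png',cv2.resize(im[60:240,180:380,::-1],None,fx=3,fy=3))
for v in range(110,180,3): print(v,W[v,250],W[v,255],W[v,260])
```

```text
[0.428 0.29  0.134] 0.0004153527589111452 [[-0.947 -0.322 -0.   ]
 [-0.322  0.947 -0.001]
 [ 0.    -0.001 -1.   ]]
110 [0.434 0.241 0.241] [0.445 0.248 0.237] [ 0.447  0.709 -0.004]
113 [0.433 0.253 0.227] [0.444 0.264 0.22 ] [0.447 0.677 0.002]
116 [0.431 0.277 0.206] [ 0.43   0.668 -0.003] [ 0.446  0.666 -0.003]
119 [0.43  0.272 0.201] [ 0.43   0.648 -0.003] [ 0.446  0.647 -0.004]
122 [0.429 0.277 0.19 ] [ 0.429  0.631 -0.005] [ 0.445  0.626 -0.003]
125 [0.429 0.277 0.182] [0.44  0.288 0.175] [ 0.445  0.61  -0.005]
128 [ 0.413  0.588 -0.002] [ 0.429  0.587 -0.002] [0.445 0.577 0.003]
131 [ 0.413  0.575 -0.005] [ 0.428  0.574 -0.005] [ 0.444  0.566 -0.002]
134 [0.413 0.547 0.001] [ 0.428  0.552 -0.003] [ 0.444  0.549 -0.003]
137 [0.413 0.529 0.001] [ 0.428  0.529 -0.   ] [ 0.443  0.531 -0.003]
140 [ 0.412  0.517 -0.003] [0.428 0.508 0.002] [ 0.443  0.511 -0.001]
143 [0.413 0.495 0.   ] [ 0.428  0.494 -0.001] [ 0.443  0.495 -0.002]
146 [0.413 0.474 0.002] [ 0.427  0.481 -0.003] [ 0.442  0.48  -0.003]
149 [ 0.412  0.463 -0.001] [0.429 0.408 0.031] [0.443 0.405 0.032]
152 [ 0.412  0.445 -0.001] [0.429 0.387 0.035] [0.443 0.39  0.032]
155 [ 0.412  0.435 -0.004] [0.429 0.381 0.029] [0.442 0.386 0.024]
158 [0.412 0.409 0.002] [0.428 0.377 0.021] [0.442 0.379 0.019]
161 [0.417 0.296 0.064] [0.43  0.296 0.064] [0.441 0.38  0.008]
164 [0.417 0.291 0.059] [0.43  0.276 0.067] [0.443 0.285 0.06 ]
167 [0.416 0.292 0.049] [0.43  0.27  0.062] [0.443 0.278 0.055]
170 [0.414 0.298 0.035] [0.429 0.276 0.048] [0.442 0.278 0.046]
173 [0.411 0.332 0.002] [0.428 0.276 0.039] [0.441 0.281 0.035]
176 [ 0.411  0.327 -0.005] [0.427 0.27  0.034] [0.44  0.279 0.026]
179 [ 0.411  0.307 -0.001] [0.426 0.273 0.022] [0.439 0.275 0.019]
```

View pics/s3c.png

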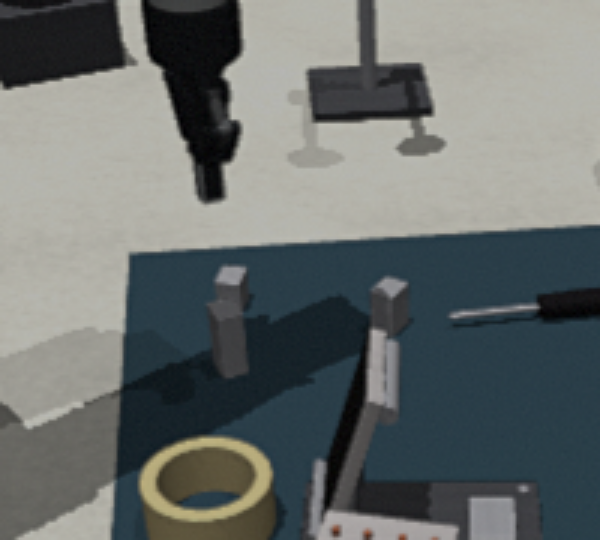

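View pics/w3.png

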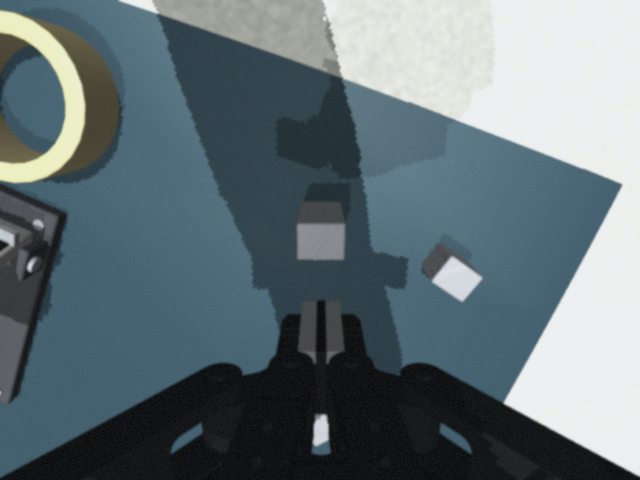

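The side view agrees with the wrist depth: the shut fingertips really sit about 40 mm behind the reported TCP. I'll measure that offset precisely and use it as the tool length from here.

Run:
```python
from h import *
np.set_printoptions(precision=4,suppress=True,linewidth=200)
B={'tool_rot':[0,0,0,1],'eef_pos':[0,0,0]}
for f in ('w2','w3'):
    T=cloud('wrist',np.load('pics/%s_d.npy'%f),B)
    m=(abs(T[...,1])<.012)&(T[...,0]>-.015)&(T[...,0]<.02)&(T[...,2]>-.09)&(T[...,2]<.0)
    q=T[m]; print(f,len(q),'tip z',np.sort(q[:,2])[-40:][::6], 'x',q[:,0].min(),q[:,0].max(),'y',q[:,1].min(),q[:,1].max())
T=cloud('wrist',np.load('pics/w1_d.npy'),B)
m=(abs(T[...,1])<.05)&(abs(T[...,0])<.02)&(T[...,2]>-.09)&(T[...,2]<.0);q=T[m];print('open.06 tip z',np.sort(q[:,2])[-40:][::6],q[:,0].max())
```

```text
w2 10048 tip z [-0.0011 -0.001  -0.0009 -0.0007 -0.0005 -0.0005 -0.0002] x -0.012169362036910755 0.014639912943650288 y -0.011996696343906852 0.01199834669683732
w3 6962 tip z [-0.0432 -0.043  -0.0429 -0.0427 -0.0425 -0.0422 -0.042 ] x -0.012761661518335563 0.014735230443176199 y -0.01199812799615524 0.011999399837459613
open.06 tip z [-0.044  -0.0438 -0.0436 -0.0436 -0.0435 -0.0433 -0.043 ] 0.014524845460949724
```

move_arm --series '[[[0,0,-1,0,0,0,0.7],[0,0,-2,0,0,0,0.7],[0,0,-2,0,0,0,0.7],[0.1,0,-2,0,0,0,0.7],[0,0,-1,0,0,0,0.7]]]'

```text
clock: 6.55
eef_pos: [0.4232, 0.2861, 0.0408]
tool_rot: [-0.163, 0.987, -0.003, -0.007]
ft_force: [-0.3, -0.1, 1.0]
grip_width: 0.0597
```

```bash
python3 go.py .429 .2904 -.014 109
```

```text
t 6.55 pos [0.42 0.29 0.04] shift cm [ 0.58  0.43 -5.48] turn [ 0.52 -0.71  0.22] F [-0.27 -0.12  0.96] w 0.05973060254490513 j [ 0.59  0.39 -0.2   0.99 -0.    0.27]
```

move_arm --series '[[[0.4,0.3,0,0,0,0,0.7],[0,0,-1.5,0,0,0,0.7],[0,0,-1.5,0,0,0,0.7],[0,0,-1.5,0,0,0,0.7],[0,0,0,0,0,0,0.7]]]'

```text
clock: 7.05
eef_pos: [0.4261, 0.2885, -0.0091]
tool_rot: [-0.163, 0.987, -0.005, -0.01]
ft_force: [-0.5, 0.5, -0.2]
grip_width: 0.0601
```

```bash
python3 go.py .429 .2904 -.014 109
```

```text
t 7.05 pos [ 0.43  0.29 -0.01] shift cm [ 0.29  0.19 -0.49] turn [ 0.72 -1.01  0.22] F [-0.53  0.52 -0.18] w 0.060078316090449224 j [ 0.6   0.46 -0.24  0.89 -0.    0.27]
```

move_arm --series '[[[0.2,0.1,-0.4,0.7,-1,0.2,0.7],[0,0,0,0,0,0,0.4],[0,0,0,0,0,0,0],[0,0,0,0,0,0,0],[0,0,0,0,0,0,0]]]'

```text
clock: 7.55
eef_pos: [0.43, 0.2909, -0.0108]
tool_rot: [-0.165, 0.986, 0.0, 0.001]
ft_force: [-0.5, -0.6, -4.3]
grip_width: 0.0292
```

```bash
python3 go.py .429 .2904 -.014 109
```

```text
t 7.55 pos [ 0.43  0.29 -0.01] shift cm [-0.1  -0.05 -0.32] turn [-0.07  0.11  0.02] F [-0.47 -0.63 -4.27] w 0.029172768682382316 j [ 0.59  0.46 -0.26  0.85 -0.    0.26]
```

move_arm --series '[[[0,0,3,0,0,0,0],[0.5,0,4,0,0,0,0],[2,0,3,0,0,0,0],[4,-0.5,0.5,0,0,-3,0],[4.5,-1,0,0,0,-4,0]]]'

```text
clock: 8.05
eef_pos: [0.5325, 0.2744, 0.0963]
tool_rot: [-0.106, 0.994, -0.001, -0.006]
ft_force: [0.8, 0.6, -4.6]
grip_width: 0.0292
```

move_arm --series '[[[4.5,-1,0,0,0,-5,0],[4,-2,0,0,0,-5,0],[2,-4,0,0,0,-5,0],[1,-4,0,0,0,-3,0],[0,-4,0,0,0,0,0]]]'

```text
clock: 8.55
eef_pos: [0.6559, 0.1239, 0.0927]
tool_rot: [0.055, 0.998, 0.001, -0.006]
ft_force: [0.5, -0.9, -2.6]
grip_width: 0.0292
```

```bash
python3 go.py .632 .033 .08 83.5
```

```text
t 8.55 pos [0.66 0.12 0.09] shift cm [-2.39 -9.09 -1.27] turn [-0.15 -0.63 -0.25] F [ 0.53 -0.94 -2.65] w 0.02921585527962115 j [0.18 0.64 0.36 1.3  0.   0.29]
```

move_arm --series '[[[0,-3,0,0,0,0,0],[0,-3,0,0,0,0,0],[-0.5,-1.5,-1,0,0,0,0],[-1,0,-1,0,-0.5,0,0],[0,0,0,0,0,0,0]]]'

```text
clock: 9.05
eef_pos: [0.6376, 0.0367, 0.0672]
tool_rot: [0.06, 0.998, -0.001, -0.006]
ft_force: [-0.4, -1.4, -3.9]
grip_width: 0.0293
```

```bash
python3 go.py .632 .033 .012 83.5; python3 w.py w4 .018 .027 .6 .67 -.02 .08
python3 - <<'E'
from h import *
im,d=pic('side','s4'); cv2.imwrite('pics/s4c.png',cv2.resize(im[100:280,220:420,::-1],None,fx=3,fy=3))
E
```

```text
t 9.05 pos [0.64 0.04 0.07] shift cm [-0.56 -0.37 -5.52] turn [ 0.03 -0.71  0.41] F [-0.43 -1.37 -3.92] w 0.029291713117997418 j [0.06 0.6  0.22 1.2  0.   0.18]
5046
z 0.02178999996039191 ((0.6316236257553101, 0.031989920884370804), (0.05025584250688553, 0.03632449731230736), 84.29728698730469)
```

View pics/w4.png

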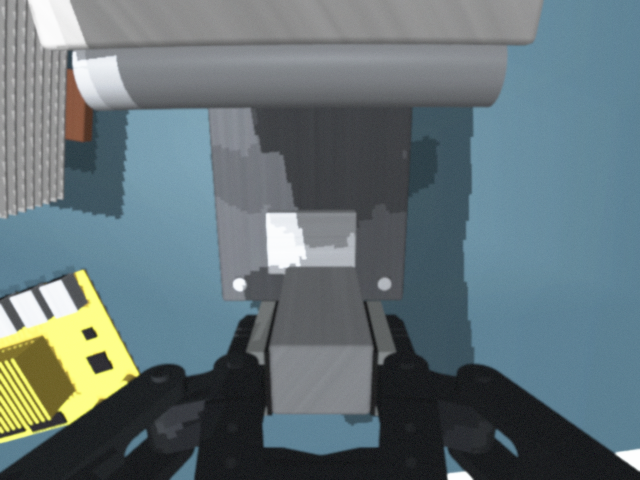

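View pics/s4c.png

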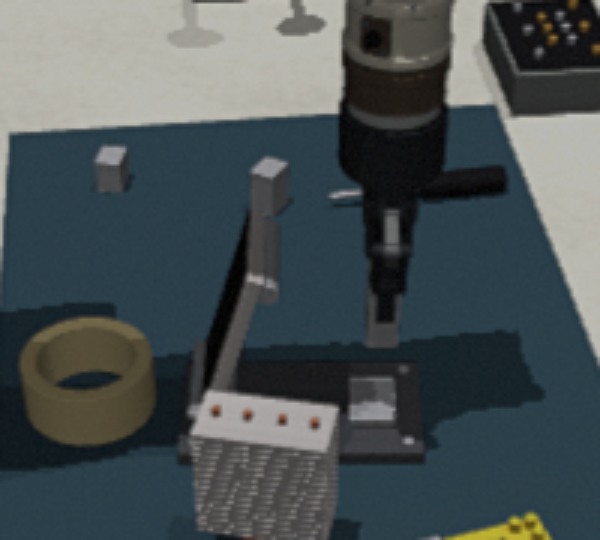

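move_arm --series '[[[-0.5,-0.3,-1,0,-0.7,0.6,0],[0,0,-1.5,0,0,0,0],[0,0,-1.2,0,0,0,0],[0,0,-0.6,0,0,0,0],[0,0,0,0,0,0,0]]]'

```text
clock: 9.65
eef_pos: [0.641, 0.0383, 0.0279]
tool_rot: [0.052, 0.999, 0.001, 0.007]
ft_force: [0.3, 1.1, -4.0]
grip_width: 0.0294
```

```bash
python3 go.py .632 .0325 .012 84
```

```text
t 9.65 pos [0.64 0.04 0.03] shift cm [-0.9  -0.58 -1.59] turn [-0.04  0.76 -0.06] F [ 0.26  1.05 -3.95] w 0.029415042623320696 j [ 0.06  0.62  0.14  1.08 -0.    0.16]
```

move_arm --series '[[[-0.7,-0.5,0,0,0.4,0,0],[0,0,0,0,0,0,0],[0,0,0,0,0,0,0],[0,0,0,0,0,0,0],[0,0,0,0,0,0,0]]]'

```text
clock: 10.15
eef_pos: [0.6353, 0.0333, 0.0302]
tool_rot: [0.052, 0.999, 0.001, 0.005]
ft_force: [-0.3, -0.1, -4.5]
grip_width: 0.0295
```

```bash
python3 go.py .632 .0325 .012 84
```

```text
t 10.15 pos [0.64 0.03 0.03] shift cm [-0.33 -0.08 -1.82] turn [-0.05  0.53 -0.1 ] F [-0.26 -0.08 -4.5 ] w 0.02949042545825521 j [0.05 0.61 0.13 1.08 0.   0.16]
```

move_arm --series '[[[-0.3,0,0,0,0.5,0,0],[0,0,-0.6,0,0,0,0],[0,0,-0.6,0,0,0,0],[0,0,0,0,0,0,0],[0,0,0,0,0,0,0]]]'

```text
clock: 10.65
eef_pos: [0.6322, 0.0333, 0.0172]
tool_rot: [0.052, 0.999, 0.0, 0.0]
ft_force: [0.2, -0.4, -3.7]
grip_width: 0.0293
```

```bash
python3 go.py .632 .0325 .012 84
```

```text
t 10.65 pos [0.63 0.03 0.02] shift cm [-0.02 -0.08 -0.52] turn [-0.06  0.01 -0.09] F [ 0.18 -0.4  -3.75] w 0.029308399019649746 j [0.05 0.62 0.12 1.07 0.   0.16]
```

move_arm --series '[[[0,0,-0.4,0,0,0,0],[0,0,0,0,0,0,0],[0,0,-0.1,0,0,0,0],[0,0,0,0,0,0,0],[0,0,0,0,0,0,0]]]'

```text
clock: 11.15
eef_pos: [0.6321, 0.0333, 0.0116]
tool_rot: [0.051, 0.999, 0.0, -0.0]
ft_force: [-1.1, -0.7, -4.3]
grip_width: 0.0295
```

```bash
python3 go.py .632 .0325 .012 84
```

```text
t 11.15 pos [0.63 0.03 0.01] shift cm [-0.01 -0.08  0.04] turn [-0.05 -0.01 -0.1 ] F [-1.13 -0.75 -4.32] w 0.029503382206580275 j [0.05 0.62 0.11 1.06 0.   0.16]
```

move_arm --series '[[[0,0,-0.1,0,0,0,0],[0,0,0,0,0,0,0],[0,0,-0.1,0,0,0,0],[0,0,0,0,0,0,0],[0,0,0,0,0,0,0]]]'

```text
clock: 11.65
eef_pos: [0.6329, 0.0333, 0.0109]
tool_rot: [0.052, 0.999, 0.001, 0.001]
ft_force: [-0.5, 0.8, -4.6]
grip_width: 0.0297
```

move_arm --series '[[[0,0,-0.1,0,0,0,0],[0,0,0,0,0,0,0],[0,0,-0.1,0,0,0,0],[0,0,0,0,0,0,0],[0,0,0,0,0,0,0]]]'

```text
clock: 12.15
eef_pos: [0.6332, 0.0333, 0.0108]
tool_rot: [0.052, 0.999, 0.001, 0.002]
ft_force: [-0.5, -0.5, -0.1]
grip_width: 0.0294
```

move_arm --series '[[[0,0,-0.1,0,0,0,0],[0,0,0,0,0,0,0],[0,0,-0.1,0,0,0,0],[0,0,0,0,0,0,0],[0,0,0,0,0,0,0]]]'

```text
clock: 12.65
eef_pos: [0.6333, 0.0333, 0.0108]
tool_rot: [0.052, 0.999, 0.001, 0.002]
ft_force: [-1.6, 0.1, 0.3]
grip_width: 0.0292
```

```bash
python3 go.py .632 .0325 .012 84;  python3 w.py w5 .07 .11 .61 .655 .0 .065; python3 -c "
import cv2;im=cv2.imread('pics/w5.png');cv2.imwrite('pics/w5c.png',im)"
```

```text
t 12.65 pos [0.63 0.03 0.01] shift cm [-0.13 -0.08  0.12] turn [-0.07  0.25 -0.09] F [-1.61  0.11  0.32] w 0.029242078224571498 j [0.05 0.62 0.11 1.05 0.   0.16]
18457
z 0.08694884406541957 ((0.6311489939689636, 0.03228968754410744), (0.06718603521585464, 0.02648167312145233), 84.0477523803711)
```

View pics/w5.png

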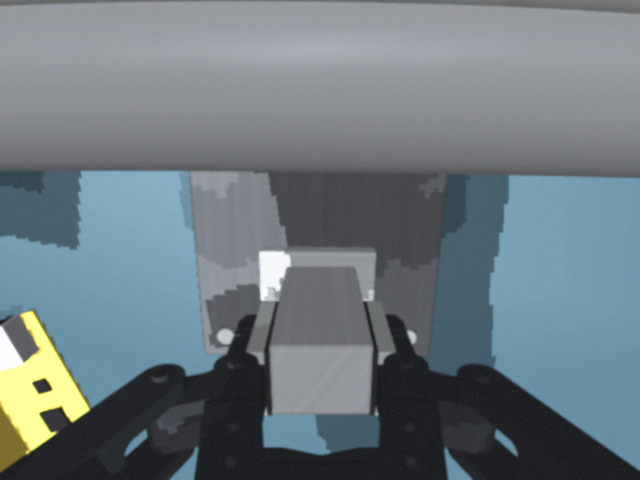

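The block is down: its top is at 0.087 m and the force is back near zero. Releasing.

move_arm --series '[[[0,0,0,0,0,0,0.4],[0,0,0,0,0,0,0.7],[0,0,0,0,0,0,0.7],[0,0,0,0,0,0,0.7],[0,0,1,0,0,0,0.7]]]'

```text
clock: 13.2
eef_pos: [0.634, 0.0334, 0.0194]
tool_rot: [0.052, 0.999, 0.001, 0.002]
ft_force: [0.3, 0.3, 0.2]
grip_width: 0.0597
```

move_arm --series '[[[0,0,2,0,0,0,0.7],[0,0,4,0,0,0,0.7],[0,0,4,0,0,0,0.7],[0,0,4,0,0,0,0.3],[0,0,2,0,0,0,0]]]'

```text
clock: 13.7
eef_pos: [0.6307, 0.0332, 0.185]
tool_rot: [0.051, 0.999, 0.0, -0.0]
ft_force: [0.5, 0.3, 0.1]
grip_width: 0.0317
```

```bash
python3 go.py .48 .045 .22 84;  python3 w.py w6 .075 .1 .60 .665 -.02 .08
python3 - <<'E'
from h import *
np.set_printoptions(precision=4,suppress=True)
im,d=pic('top','t6'); W=cloud('top',d); im,d=pic('side','s6'); S=cloud('side',d);cv2.imwrite('pics/s6c.png',cv2.resize(im[100:280,220:420,::-1],None,fx=3,fy=3))
E
```

```text
t 13.7 pos [0.63 0.03 0.18] shift cm [-15.07   1.18   3.5 ] turn [-0.05 -0.02 -0.1 ] F [0.46 0.35 0.1 ] w 0.03173494261453126 j [0.05 0.51 0.39 1.44 0.   0.16]
1608
z 0.08666630803208114 ((0.6318925619125366, 0.03360268473625183), (0.029855795204639435, 0.02393646538257599), 83.89005279541016)
```

View pics/s6c.png

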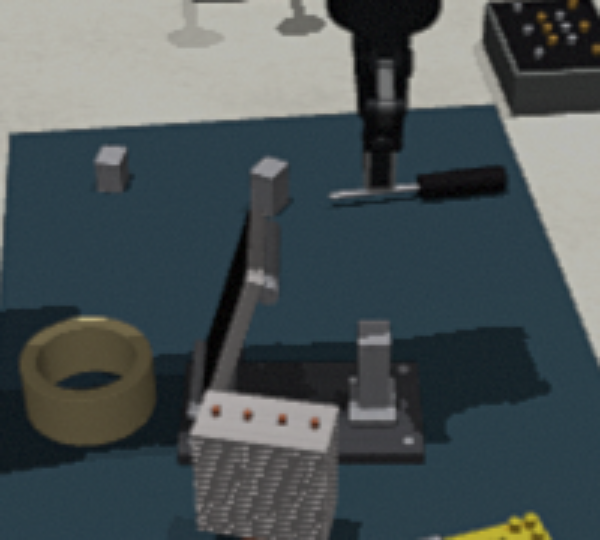

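move_arm --series '[[[-3,0.3,0.5,0,0,0,0],[-3.5,0.3,0,0,0,0,0],[-3.5,0.4,0,0,0,0,0],[-2.5,0.2,0,0,0,0,0],[0,0,0,0,0,0,0]]]'

```text
clock: 14.35
eef_pos: [0.4958, 0.0448, 0.1771]
tool_rot: [0.052, 0.999, -0.001, -0.009]
ft_force: [0.8, -0.3, 0.7]
grip_width: -0.0001
```

```bash
python3 go.py .508 .0457 .110 84
```

```text
t 14.35 pos [0.5  0.04 0.18] shift cm [ 1.22  0.09 -6.71] turn [ 0.02 -1.08 -0.06] F [ 0.81 -0.31  0.72] w -0.00011690298440530997 j [ 0.09  0.26 -0.01  1.32  0.    0.19]
```

move_arm --series '[[[0.5,0,-1.5,0,-1,0,0],[0,0,-2,0,0,0,0],[0,0,-2,0,0,0,0],[0,0,-0.5,0,0,0,0],[0,0,0,0,0,0,0]]]'

```text
clock: 14.85
eef_pos: [0.4989, 0.0445, 0.111]
tool_rot: [0.052, 0.999, -0.001, -0.003]
ft_force: [1.1, -0.3, 0.6]
grip_width: 0.0002
```

```bash
python3 go.py .508 .0457 .110 84
cat > tp.py <<'E'
from h import *
import sys
np.set_printoptions(precision=4,suppress=True)
H=np.array([.5164,.045]); e=np.array([np.cos(np.radians(-6.1)),np.sin(np.radians(-6.1))])
for th in (73.5,68,63,58,53,48,43,38,34,32,31,30):
    t=np.radians(th); s=.12; a=s*np.cos(t)-.02*np.sin(t)-.011; z=.03+s*np.sin(t)+.02*np.cos(t)-.041
    print(th,H+a*e,z)
E
python3 tp.py
```

```text
t 14.85 pos [0.5  0.04 0.11] shift cm [ 0.91  0.12 -0.1 ] turn [ 0.07 -0.38 -0.07] F [ 1.09 -0.26  0.61] w 0.00021148309098021663 j [ 0.09  0.3  -0.14  1.14 -0.    0.19]
73.5 [0.5203 0.0446] 0.1097386750782616
68 [0.5317 0.0434] 0.10775419441633272
63 [0.5419 0.0423] 0.10500059289739505
58 [0.5518 0.0412] 0.10136415682343519
53 [0.5614 0.0402] 0.0968725616687161
48 [0.5705 0.0392] 0.09155999118446445
43 [0.5792 0.0383] 0.08546687723988322
38 [0.5872 0.0374] 0.07863959211121341
34 [0.5933 0.0368] 0.07268389986759044
32 [0.5961 0.0365] 0.0695512736311131
31 [0.5975 0.0363] 0.06794791500324873
30 [0.5989 0.0362] 0.06632050807568876
```

move_arm --series '[[[1,0,0,0,0,0,0],[1,-0.1,0,0,0,0,0],[1,-0.1,-0.1,0,0,0,0],[0.5,-0.1,-0.1,0,0,0,0],[0,0,0,0,0,0,0]]]'

```text
clock: 15.35
eef_pos: [0.5368, 0.0417, 0.1094]
tool_rot: [0.052, 0.999, -0.0, -0.005]
ft_force: [-1.7, 0.6, -0.0]
grip_width: 0.0
```

```bash
python3 go.py .552 .0412 .1014 84
```

```text
t 15.35 pos [0.54 0.04 0.11] shift cm [ 1.52 -0.05 -0.8 ] turn [ 0.   -0.52 -0.08] F [-1.73  0.59 -0.02] w 2.6211779895629038e-05 j [ 0.08  0.37 -0.03  1.17  0.    0.18]
```

Pushing with a light force. Following the arc.

move_arm --series '[[[0.8,-0.1,-0.4,0,-0.4,0,0],[0.8,-0.1,-0.4,0,0,0,0],[0.8,-0.1,-0.4,0,0,0,0],[0.5,-0.1,-0.3,0,0,0,0],[0,0,0,0,0,0,0]]]'

```text
clock: 15.85
eef_pos: [0.5704, 0.0377, 0.0948]
tool_rot: [0.052, 0.999, 0.0, 0.002]
ft_force: [-0.8, 0.3, 1.1]
grip_width: -0.0002
```

```bash
python3 go.py .5792 .0383 .0855 84
```

```text
t 15.85 pos [0.57 0.04 0.09] shift cm [ 0.88  0.06 -0.93] turn [-0.04  0.2  -0.09] F [-0.8   0.34  1.07] w -0.00021695045533525278 j [0.07 0.44 0.02 1.15 0.   0.17]
```

move_arm --series '[[[0.4,0,-0.5,0,0,0,0],[0.4,0,-0.5,0,0,0,0],[0.4,0,-0.4,0,0,0,0],[0,0,0,0,0,0,0],[0,0,0,0,0,0,0]]]'

```text
clock: 16.35
eef_pos: [0.5855, 0.0365, 0.0802]
tool_rot: [0.052, 0.999, -0.0, 0.004]
ft_force: [-0.1, 0.3, 2.5]
grip_width: -0.0001
```

```bash
python3 go.py .5933 .0368 .0727 84
python3 - <<'E'
from h import *
im,d=pic('side','s7');cv2.imwrite('pics/s7c.png',cv2.resize(im[100:280,220:420,::-1],None,fx=3,fy=3))
E
```

```text
t 16.35 pos [0.59 0.04 0.08] shift cm [ 0.78  0.03 -0.75] turn [ 0.07  0.42 -0.04] F [-0.13  0.35  2.52] w -6.785596615033935e-05 j [ 0.06  0.47  0.04  1.13 -0.    0.17]
```

View pics/s7c.png

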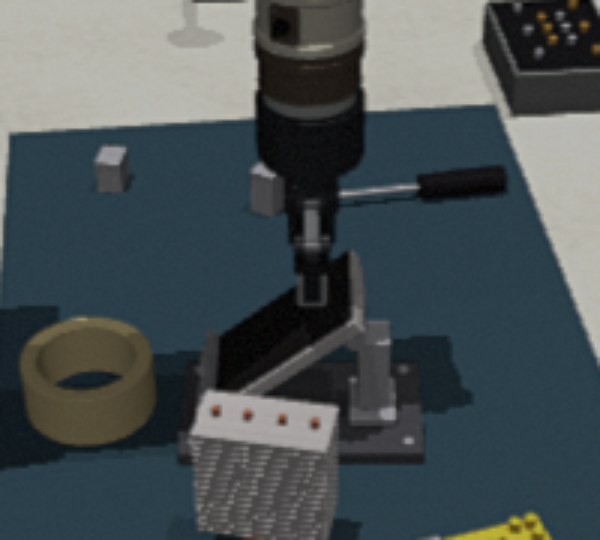

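move_arm --series '[[[0.3,0,-0.4,0,0,0,0],[0.2,0,-0.3,0,0,0,0],[0.1,0,-0.2,0,0,0,0],[0,0,0,0,0,0,0],[0,0,0,0,0,0,0]]]'

```text
clock: 16.9
eef_pos: [0.5925, 0.0364, 0.0711]
tool_rot: [0.052, 0.999, -0.001, 0.005]
ft_force: [0.5, -0.3, 1.3]
grip_width: -0.0001
```

```bash
python3 go.py .5989 .0363 .0663 84
```

```text
t 16.9 pos [0.59 0.04 0.07] shift cm [ 0.64 -0.01 -0.48] turn [ 0.09  0.52 -0.04] F [ 0.48 -0.27  1.32] w -8.969581983476778e-05 j [ 0.06  0.49  0.05  1.12 -0.    0.17]
```

move_arm --series '[[[0.2,0,-0.3,0,0.4,0,0],[0.1,0,-0.1,0,0,0,0],[0,0,0,0,0,0,0],[0,0,-0.1,0,0,0,0],[0,0,0,0,0,0,0]]]'

```text
clock: 17.4
eef_pos: [0.596, 0.0363, 0.0659]
tool_rot: [0.052, 0.999, -0.001, 0.001]
ft_force: [-0.0, -0.4, 1.2]
grip_width: -0.0003
```

move_arm --series '[[[0.1,0,-0.1,0,0,0,0],[0,0,0,0,0,0,0],[0,0,-0.1,0,0,0,0],[0,0,0,0,0,0,0],[0,0,0,0,0,0,0]]]'

```text
clock: 17.9
eef_pos: [0.5965, 0.0363, 0.0653]
tool_rot: [0.052, 0.999, -0.001, 0.001]
ft_force: [0.2, -1.1, 1.2]
grip_width: 0.0003
```

```bash
python3 go.py .5989 .0363 .0663 84
```

```text
t 17.9 pos [0.6  0.04 0.07] shift cm [0.24 0.   0.1 ] turn [ 0.11  0.12 -0.04] F [ 0.18 -1.07  1.24] w 0.00029491367109677147 j [ 0.06  0.51  0.06  1.12 -0.    0.17]
```

move_arm --series '[[[0.1,0,-0.2,0,0,0,0],[0,0,0,0,0,0,0],[0.1,0,-0.2,0,0,0,0],[0,0,0,0,0,0,0],[0,0,0,0,0,0,0]]]'

```text
clock: 18.4
eef_pos: [0.5964, 0.0363, 0.0653]
tool_rot: [0.052, 0.999, -0.001, 0.0]
ft_force: [-0.6, -0.2, 2.1]
grip_width: 0.0001
```

```bash
python3 go.py .5989 .0363 .0663 84
cat > ang.py <<'E'
from h import *
import sys
np.set_printoptions(precision=4,suppress=True)
im,d=pic('top',sys.argv[1]); W=cloud('top',d)
H=np.array([.5164,.045,.03]); c,s=np.cos(np.radians(-6.1)),np.sin(np.radians(-6.1)); B=np.array([[c,-s,0],[s,c,0],[0,0,1]])
L=(W-H)@B
hsv=cv2.cvtColor(im,cv2.COLOR_RGB2HSV)
m=(L[...,0]>.02)&(L[...,0]<.1)&(abs(L[...,1])<.035)&(L[...,2]>.02)&(hsv[...,2]<45)
q=L[m]
for _ in range(3):
    A=np.c_[q[:,0],np.ones(len(q))]; k,*_r=np.linalg.lstsq(A,q[:,2],rcond=None); r=q[:,2]-A@k; q=q[abs(r)<.006]
th=np.arctan(k[0]); print('n',len(q),'slope deg',np.degrees(th),'offset',k[1]*np.cos(th))
E
python3 ang.py t7
```

```text
t 18.4 pos [0.6  0.04 0.07] shift cm [0.25 0.   0.1 ] turn [ 0.11  0.03 -0.05] F [-0.6  -0.17  2.11] w 6.408529153871813e-05 j [ 0.06  0.51  0.06  1.12 -0.    0.17]
n 9 slope deg -10.824779638624166 offset 0.5347618770738322
```

move_arm --series '[[[0.2,0,-0.4,0,0,0,0],[0.2,0,-0.4,0,0,0,0],[0.2,0,-0.4,0,0,0,0],[0.2,0,-0.4,0,0,0,0],[0.2,0,-0.4,0,0,0,0]]]'

```text
clock: 18.95
eef_pos: [0.5966, 0.0363, 0.0646]
tool_rot: [0.052, 0.999, -0.001, -0.004]
ft_force: [-14.9, -1.0, 26.4]
grip_width: -0.0002
```

```bash
python3 go.py .5989 .0363 .0663 84
python3 - <<'E'
from h import *
im,d=pic('side','s8');cv2.imwrite('pics/s8c.png',cv2.resize(im[170:270,260:380,::-1],None,fx=5,fy=5))
E
```

```text
t 18.95 pos [0.6  0.04 0.06] shift cm [0.23 0.   0.17] turn [ 0.08 -0.44 -0.06] F [-14.93  -0.97  26.38] w -0.00016227441248944937 j [ 0.06  0.52  0.07  1.13 -0.    0.16]
```

View pics/s8c.png

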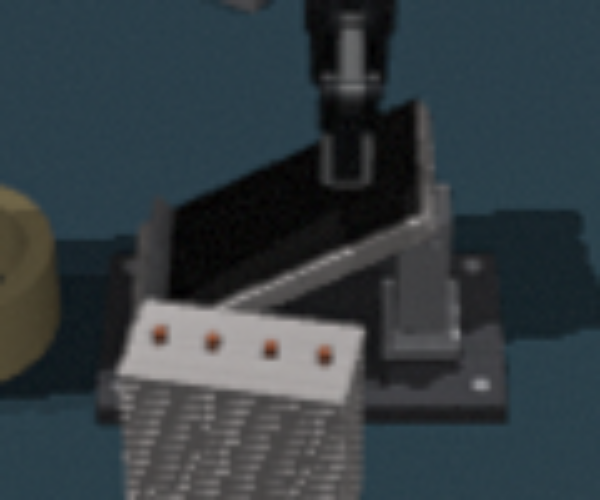

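The push reached 26 N with no motion, so the roller is seated on the block. I'll lift clear and head for the board.

move_arm --series '[[[0,0,0.5,0,0,0,0],[-0.5,0,3,0,0,0,0.5],[-1,0,4.5,0,0,0,1],[-1,-3,4.5,0,0,2,1],[-1,-4.5,0.5,0,0,3,1]]]'

```text
clock: 19.5
eef_pos: [0.5605, -0.0332, 0.1918]
tool_rot: [0.002, 1.0, -0.001, -0.006]
ft_force: [0.9, -0.3, -0.5]
grip_width: 0.0581
```

move_arm --series '[[[-1,-4.7,0,0,0,3,1],[-1,-4.7,0,0,0,2,1],[-1,-4.7,0,0,0,2,1],[-1,-4.7,0,0,0,0,1],[-1,-4.7,0,0,0,0,1]]]'

```text
clock: 20.0
eef_pos: [0.5118, -0.2746, 0.1916]
tool_rot: [-0.065, 0.998, -0.001, -0.003]
ft_force: [1.1, -0.4, 0.2]
grip_width: 0.0853
```

```bash
python3 go.py .492 -.354 .12 96; python3 ang.py t9
python3 - <<'E'
from h import *
np.set_printoptions(precision=4,suppress=True)
im=cv2.imread('pics/t9.png'); cv2.imwrite('pics/t9c.png',cv2.resize(im[195:345,230:400],None,fx=4,fy=4))
im,d=pic('side','s9');cv2.imwrite('pics/s9c.png',cv2.resize(im[170:270,260:380,::-1],None,fx=5,fy=5))
E
```

```text
t 20.0 pos [ 0.51 -0.27  0.19] shift cm [-1.98 -7.94 -7.16] turn [ 0.16 -0.31 -1.51] F [ 1.06 -0.43  0.22] w 0.08527047693335418 j [-0.49  0.41  0.24  1.4  -0.01 -0.62]
n 1186 slope deg 29.784937111837493 offset 0.020356182602456103
```

View pics/t9c.png

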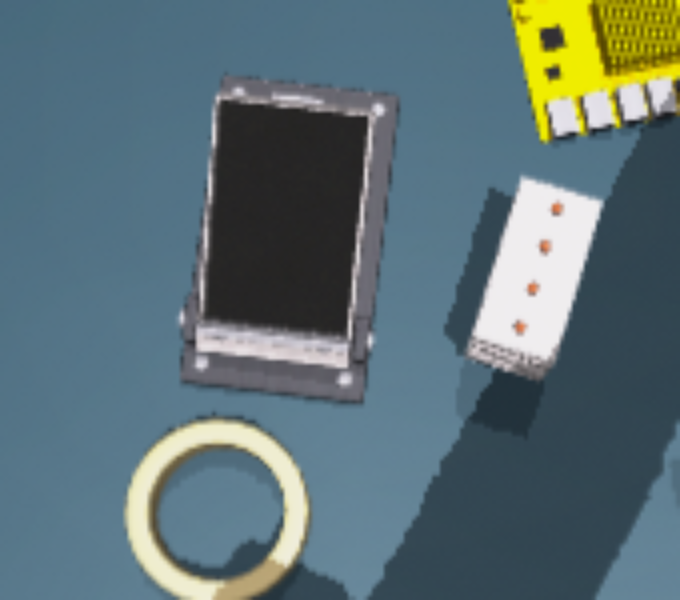

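View pics/s9c.png

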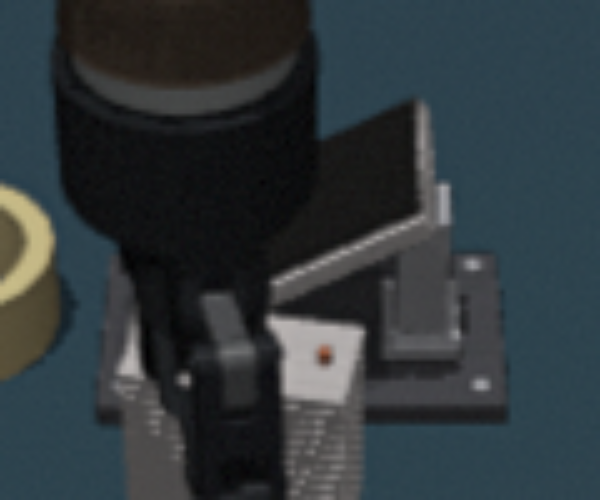

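move_arm --series '[[[-0.7,-2.7,-2,0,0,-0.5,1],[-0.7,-2.7,-2,0,0,-0.5,1],[-0.5,-2.2,-2,0,0,-0.5,1],[0,0,-1,0,0,0,1],[0,0,0,0,0,0,1]]]'

```text
clock: 20.6
eef_pos: [0.492, -0.3571, 0.1149]
tool_rot: [-0.047, 0.999, -0.0, -0.003]
ft_force: [-0.3, 0.1, 0.2]
grip_width: 0.0853
```

```bash
python3 go.py .492 -.354 .05 96; python3 w.py w10 .024 .045 .44 .55 -.42 -.29
python3 - <<'E'
from h import *
im=cv2.imread('pics/w10.png'); W=np.load('pics/w10_W.npy')
hsv=cv2.cvtColor(im,cv2.COLOR_BGR2HSV)
g=(cv2.inRange(hsv,(45,80,40),(85,255,255))>0)&(W[...,2]<.02)&(W[...,2]>-.005)
q=W[g]; print(len(q),np.median(q[:,2]),cv2.minAreaRect(q[:,:2].astype(np.float32)))
E
```

```text
t 20.6 pos [ 0.49 -0.36  0.11] shift cm [-0.    0.31 -6.49] turn [ 0.07 -0.33  0.67] F [-0.33  0.13  0.21] w 0.08525251667930317 j [-0.63  0.5   0.18  1.25 -0.   -0.72]
2689
z 0.03264177160873322 ((0.4927954077720642, -0.3542816638946533), (0.04681312292814255, 0.04795781522989273), 6.621434688568115)
14765 0.0028458136178817206 ((0.49677348136901855, -0.35347479581832886), (0.10276910662651062, 0.1478978842496872), 6.524829864501953)
```

View pics/w10.png

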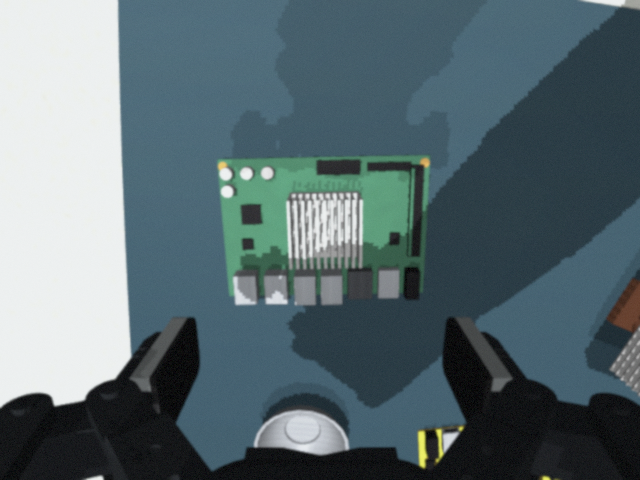

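The green board is right here: heatsink at (325,230), port row at (325,285), which is the far side from the robot. Descending onto it.

move_arm --series '[[[0.1,0.3,-2,0,-0.3,1.2,1],[0,0,-2,0,0,0,1],[0,0,-2,0,0,0,1],[0,0,-2,0,0,0,1],[0,0,0,0,0,0,1]]]'

```text
clock: 21.15
eef_pos: [0.5004, -0.3499, 0.0394]
tool_rot: [-0.062, 0.998, -0.003, 0.005]
ft_force: [-0.5, 0.3, 0.7]
grip_width: 0.0855
```

```bash
python3 go.py .4928 -.3543 -.03 96.5
```

```text
t 21.15 pos [ 0.5  -0.35  0.04] shift cm [-0.76 -0.44 -6.94] turn [ 0.36  0.57 -0.63] F [-0.52  0.33  0.73] w 0.08546908791445153 j [-0.61  0.55  0.05  1.06  0.   -0.73]
```

move_arm --series '[[[-0.7,-0.4,-1,0.3,0.5,-0.6,1],[-0.2,0,-1.5,0,0,0,1],[-0.2,0,-1.2,0,0,0,1],[0,0,-0.6,0,0,0,1],[0,0,0,0,0,0,1]]]'

```text
clock: 21.65
eef_pos: [0.4931, -0.3547, 0.0001]
tool_rot: [-0.058, 0.998, -0.003, 0.004]
ft_force: [-0.6, 0.0, 0.1]
grip_width: 0.0855
```

```bash
python3 go.py .4928 -.3543 -.03 96.5
```

```text
t 21.65 pos [ 0.49 -0.35  0.  ] shift cm [-0.03  0.04 -3.01] turn [ 0.34  0.44 -0.16] F [-0.65  0.04  0.06] w 0.08547315369085608 j [-0.62  0.58  0.    0.98 -0.   -0.74]
```

Run:
```python
from h import *
B={'tool_rot':[0,0,0,1],'eef_pos':[0,0,0]}
T=cloud('wrist',np.load('pics/w10_d.npy'),B)
m=(abs(T[...,1])<.07)&(abs(T[...,0])<.02)&(T[...,2]>-.09)&(T[...,2]<.0);q=T[m];print(np.sort(q[:,2])[-40:][::6],np.abs(q[:,1]).min())
```

```text
[-0.0518019  -0.0517252  -0.05161477 -0.05144228 -0.05135901 -0.05112254
 -0.05081495] 0.04147046198453706
```

move_arm --series '[[[0,0,-1,0.3,0.4,0,1],[0,0,-1,0,0,0,1],[0,0,-0.4,0,0,0,1],[0,0,0,0,0,0,1],[0,0,0,0,0,0,1]]]'

```text
clock: 22.15
eef_pos: [0.4941, -0.3555, -0.0249]
tool_rot: [-0.058, 0.998, -0.001, 0.001]
ft_force: [0.2, 0.1, 0.5]
grip_width: 0.0852
```

```bash
python3 go.py .4928 -.3543 -.03 96.5;  python3 - <<'E'
from h import *
im,d=pic('wrist','w11')
B={'tool_rot':[0,0,0,1],'eef_pos':[0,0,0]}
T=cloud('wrist',d,B)
m=(abs(T[...,1])<.07)&(abs(T[...,1])>.03)&(abs(T[...,0])<.02)&(T[...,2]>-.09)&(T[...,2]<.0);q=T[m];print(np.sort(q[:,2])[-40:][::6])
E
```

```text
t 22.15 pos [ 0.49 -0.36 -0.02] shift cm [-0.13  0.12 -0.51] turn [ 0.08  0.1  -0.14] F [0.16 0.05 0.49] w 0.08519173920762103 j [-0.62  0.62 -0.01  0.94 -0.   -0.74]
[-0.02608847 -0.02603653 -0.02600457 -0.02597712 -0.02589971 -0.02582566
 -0.02560513]
```

View pics/w11.png

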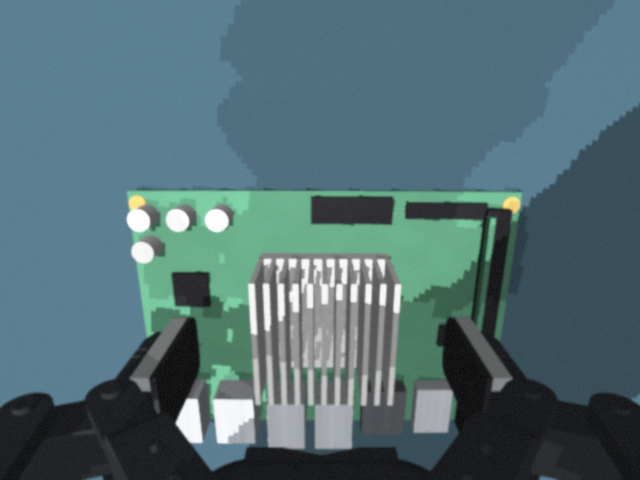

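move_arm --series '[[[-0.1,0.1,-0.4,0,0,0,1],[0,0,-0.3,0,0,0,1],[0,0,0,0,0,0,0.8],[0,0,0,0,0,0,0.6],[0,0,0,0,0,0,0.5]]]'

```text
clock: 22.7
eef_pos: [0.4937, -0.3548, -0.031]
tool_rot: [-0.058, 0.998, -0.001, 0.002]
ft_force: [0.3, 1.2, -0.4]
grip_width: 0.0468
```

move_arm --series '[[[0,0,0,0,0,0,0.3],[0,0,0,0,0,0,0.2],[0,0,0,0,0,0,0],[0,0,0,0,0,0,0],[0,0,0,0,0,0,0]]]'

```text
clock: 23.2
eef_pos: [0.4934, -0.3546, -0.0312]
tool_rot: [-0.058, 0.998, -0.001, 0.001]
ft_force: [-0.6, -0.3, -0.9]
grip_width: 0.0466
```

```bash
python3 go.py .4928 -.3543 -.03 96.5
```

```text
t 23.2 pos [ 0.49 -0.35 -0.03] shift cm [-0.06  0.03  0.12] turn [ 0.13  0.17 -0.15] F [-0.64 -0.32 -0.85] w 0.046584186042865745 j [-0.62  0.62 -0.02  0.92 -0.   -0.74]
```

move_arm --series '[[[0,0,1,0,0,0,0],[0,0,2,0,0,0,0],[0,0,3,0,0,0,0],[0,0,3.5,0,0,0,0],[0,0,3.5,0,0,0,0]]]'

```text
clock: 23.7
eef_pos: [0.4856, -0.3492, 0.0951]
tool_rot: [-0.058, 0.998, 0.005, -0.007]
ft_force: [0.5, 0.1, -3.1]
grip_width: 0.047
```

```bash
cat > tgt.py <<'E'
import sys
from go import *
np.set_printoptions(precision=3,suppress=True)
# args: hover (m above pad), uphill offset (m)
hov,up=float(sys.argv[1]),float(sys.argv[2]); th=np.radians(30)
H=np.array([.5164,.045,.03]); yaw=-6.1; a=np.radians(yaw)
e=np.array([np.cos(a),np.sin(a),0]); k=np.array([0,0,1.]); u=np.cos(th)*e+np.sin(th)*k; n=-np.sin(th)*e+np.cos(th)*k
seat=H+.059*u+.02*n
OFF=-.004
p=seat+(OFF+up)*u+hov*n-.0312*n
T=target(90+yaw,30); o=bot.get_obs(); r=R.from_quat(o['tool_rot']); q=np.array(o['eef_pos'])
print('t',o['clock'],'tgt',p,'pos',q,'shift cm',(p-q)*100,'turn',(T*r.inv()).as_rotvec(degrees=True),'F',np.array(o['ft_force']),'Fu',np.dot(o['ft_force'],u),'Fn',np.dot(o['ft_force'],n),'w',o['grip_width'])
d=q-p; print('err along u/n/y mm',1e3*np.array([d@u,d@n,d@np.cross(n,u)]))
E
python3 tgt.py .1 .0
python3 - <<'E'
from h import *
im,d=pic('wrist','w12')
E
```

```text
t 23.7 tgt [0.52  0.045 0.134] pos [ 0.486 -0.349  0.095] shift cm [ 3.401 39.381  3.935] turn [ -0.509 -30.827 -12.613] F [ 0.468  0.051 -3.125] Fu -1.1644393873078525 Fn -2.9361038216038886 w 0.04697056103334398
err along u/n/y mm [ -12.718  -38.091 -395.191]
```

View pics/w12.png

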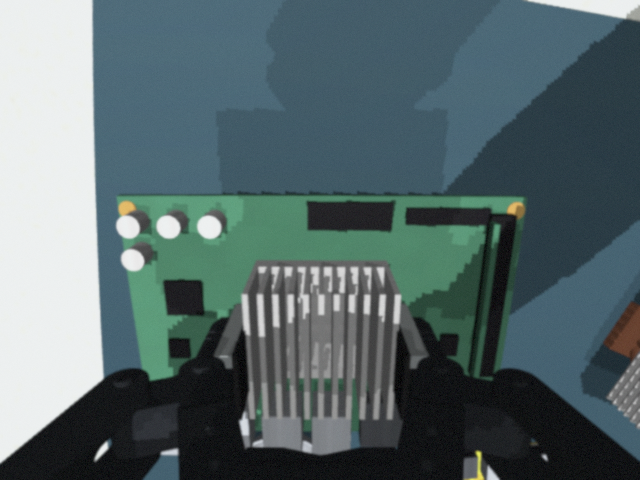

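move_arm --series '[[[0,0.5,3,0,-2,-1,0],[0,1,3,0,-3,-1.3,0],[0,2,3,0,-3,-1.3,0],[0.3,3,1.5,0,-3,-1.3,0],[0.3,3.5,0.5,0,-3,-1.3,0]]]'

```text
clock: 24.25
eef_pos: [0.496, -0.253, 0.2176]
tool_rot: [0.001, 0.992, -0.006, 0.124]
ft_force: [-0.1, 0.7, -3.1]
grip_width: 0.0469
```

```bash
python3 tgt.py .1 .0
```

```text
t 24.25 tgt [0.52  0.045 0.134] pos [ 0.496 -0.253  0.218] shift cm [ 2.36  29.761 -8.32 ] turn [ -0.157 -15.733  -5.816] F [-0.137  0.665 -3.146] Fu -1.7524601794547212 Fn -2.6206520246629257 w 0.0469115341871332
err along u/n/y mm [  48.661   67.972 -298.43 ]
```

move_arm --series '[[[0.3,3.5,0,0,-3,-1.2,0],[0.3,4,0,0,-3,-1.2,0],[0.3,4,0,0,-3,-1.2,0],[0.3,4,0,0,-3,-1,0],[0.3,4,0,0,-2,-0.8,0]]]'

```text
clock: 24.75
eef_pos: [0.5067, -0.0527, 0.2191]
tool_rot: [0.053, 0.967, -0.012, 0.249]
ft_force: [0.9, 0.0, -2.9]
grip_width: 0.0469
```

move_arm --series '[[[0.3,3.5,0,0,0,0,0],[0.2,2.5,0,0,0,0,0],[0,1.5,0,0,0,0,0],[0,0,0,0,0,0,0],[0,0,0,0,0,0,0]]]'

```text
clock: 25.25
eef_pos: [0.503, 0.0307, 0.2154]
tool_rot: [0.049, 0.968, -0.011, 0.245]
ft_force: [0.2, 0.1, -3.6]
grip_width: 0.0469
```

```bash
python3 tgt.py .06 .004
```

```text
t 25.25 tgt [0.543 0.042 0.102] pos [0.503 0.031 0.215] shift cm [  3.991   1.144 -11.36 ] turn [-0.341 -1.526 -0.41 ] F [ 0.183  0.092 -3.634] Fu -1.667988225439936 Fn -3.2333182017506887 w 0.04688064592714554
err along u/n/y mm [ 23.49  117.614 -15.619]
```

move_arm --series '[[[1,0.5,-2,-0.3,-1.5,-0.4,0],[1,0.5,-2.5,0,0,0,0],[1,0.2,-2.5,0,0,0,0],[1,0,-2,0,0,0,0],[0,0,0,0,0,0,0]]]'

```text
clock: 25.75
eef_pos: [0.5435, 0.0377, 0.1239]
tool_rot: [0.055, 0.964, -0.015, 0.259]
ft_force: [-0.4, -0.1, -3.5]
grip_width: 0.0467
```

```bash
python3 tgt.py .02 .004;python3 - <<'E'
from h import *
im,d=pic('wrist','w13'); im,d=pic('side','s13'); cv2.imwrite('pics/s13c.png',cv2.resize(im[140:280,240:400,::-1],None,fx=4,fy=4))
E
```

```text
t 25.75 tgt [0.563 0.04  0.067] pos [0.543 0.038 0.124] shift cm [ 1.938  0.237 -5.675] turn [0.009 0.118 0.439] F [-0.445 -0.102 -3.513] Fu -2.130472641662413 Fn -2.8268329675373294 w 0.04672484423955989
err along u/n/y mm [11.904 58.651 -4.411]
```

View pics/w13.png

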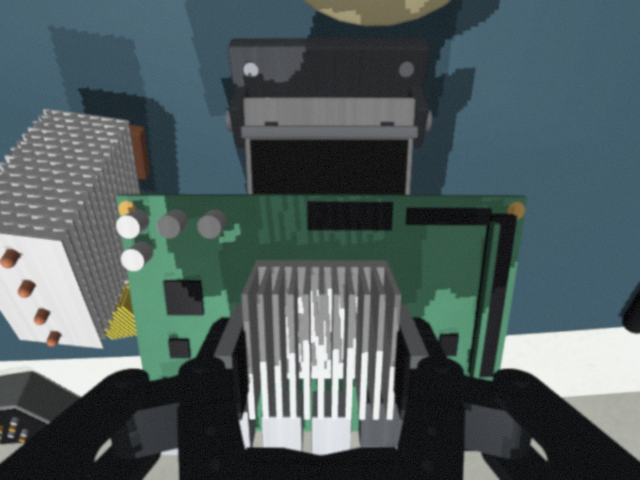

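View pics/s13c.png

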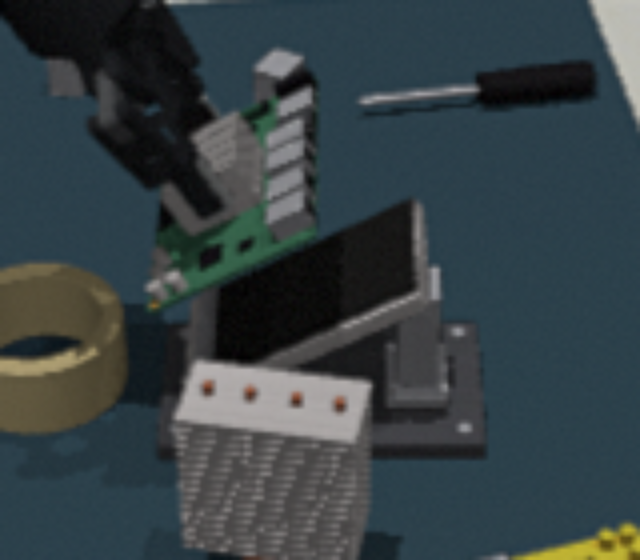

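```bash
cat > pf.py <<'E'
import sys
from h import *
np.set_printoptions(precision=1,suppress=True,linewidth=160)
def pf(d,o,yaw=-6.1):
    W=cloud('wrist',d,o); th=np.radians(30);a=np.radians(yaw)
    H=np.array([.5164,.045,.03]); e=np.array([np.cos(a),np.sin(a),0]);k=np.array([0,0,1.]);u=np.cos(th)*e+np.sin(th)*k;n=-np.sin(th)*e+np.cos(th)*k
    seat=H+.059*u+.02*n
    return (W-seat)@np.c_[u,np.cross(n,u),n]*1e3
if __name__=='__main__':
    o=bot.get_obs(); d=np.load(sys.argv[1]); L=pf(d,o)
    for c in (280,330,380):
        print(c)
        for v in range(int(sys.argv[2]),int(sys.argv[3]),int(sys.argv[4])): print(v,L[v,c])
E
python3 pf.py pics/w13_d.npy 92 216 4
```

```text
280
92 [-71.8 -26.6 -28.4]
96 [-69.6 -26.9 -31. ]
100 [-66.9 -24.2  -0.7]
104 [-64.9 -24.2  -0.4]
108 [-62.9 -24.2   0.2]
112 [-60.9 -24.3  -0.3]
116 [-58.9 -24.5  -1. ]
120 [-56.9 -24.4   0.5]
124 [-54.9 -24.5   0.5]
128 [-53.3 -23.7   9.3]
132 [-51.3 -23.8   9.2]
136 [-49.2 -23.9   8.2]
140 [-46.8 -24.6   2.1]
144 [-44.7 -24.6   2.1]
148 [-42.6 -24.7   2.4]
152 [-40.5 -24.8   1.8]
156 [-38.4 -24.9   1.7]
160 [-36.2 -25.    1.5]
164 [-33.9 -25.2   0.2]
168 [-32.  -25.1   1.5]
172 [-29.8 -25.2   1.7]
176 [-27.6 -25.3   1.4]
180 [-25.6 -25.3   2.1]
184 [-23.4 -25.4   1.9]
188 [-21.  -25.6   1. ]
192 [-19.  -25.5   2.1]
196 [-33.8 -17.3  84.4]
200 [-32.1 -17.5  82.9]
204 [-30.6 -17.5  82.8]
208 [-29.6 -17.4  84.7]
212 [-27.8 -17.6  83.3]
330
92 [-71.5   2.3 -28.1]
96 [-69.4   2.4 -30.9]
100 [-66.7   1.8   0.6]
104 [-64.7   1.8   0.1]
108 [-62.7   1.8  -0.8]
112 [-60.7   1.8  -0.4]
116 [-58.7   1.7   1.4]
120 [-56.7   1.8   0.7]
124 [-54.6   1.8  -0.9]
128 [-53.1   1.6   9.7]
132 [-51.1   1.6   9. ]
136 [-49.1   1.6  10. ]
140 [-46.5   1.7   1.4]
144 [-44.4   1.7   1.1]
148 [-42.4   1.7
[... 437 characters left out ...]
9.2]
100 [-66.6  27.8  -1. ]
104 [-64.6  27.8  -0.5]
108 [-62.6  28.   -1.3]
112 [-60.6  27.9  -0.8]
116 [-58.6  27.9  -0.2]
120 [-56.5  28.1  -1.2]
124 [-54.5  28.1  -0.3]
128 [-53.   26.8   9.8]
132 [-50.9  27.1   8.3]
136 [-48.9  27.1   8.5]
140 [-46.3  28.2   1. ]
144 [-44.2  28.3   0.5]
148 [-42.1  28.4   0.4]
152 [-40.1  28.3   1.6]
156 [-38.   28.4   1.1]
160 [-35.8  28.6   0.6]
164 [-33.8  28.4   2. ]
168 [-31.6  28.6   1.1]
172 [-29.4  28.7   1.2]
176 [-27.1  28.9   0.3]
180 [-25.1  28.8   1.4]
184 [-23.1  28.8   2. ]
188 [-20.7  29.    1. ]
192 [-18.6  29.    1.8]
196 [-33.7  17.5  85.1]
200 [-32.   17.8  83.7]
204 [-30.9  17.6  85.3]
208 [-29.9  17.4  86.8]
212 [-28.2  17.6  85.7]
```

Run:
```python
from pf import *
o=bot.get_obs(); L=pf(np.load('pics/w13_d.npy'),o)
# plate edges: n within 4mm of pad for row 150-190 ; lip rows ; board
for v in (132,150,165,180):
    m=abs(L[v,:,2]-(9 if v==132 else 1.5))<5; c=np.where(m)[0]; c=c[(c>200)&(c<450)]; print(v,c.min(),c.max(),L[v,c.min()],L[v,c.max()])
for v in (200,210,260,290):
    m=abs(L[v,:,2]-85)<7; c=np.where(m)[0]; print(v,c.min(),c.max(),L[v,c.min()],L[v,c.max()])
```

```text
132 242 417 [-51.4 -43.3   8. ] [-50.9  45.8   9. ]
150 245 412 [-41.4 -43.9  -1.2] [-40.8  46.   -1.8]
165 246 411 [-33.4 -43.8  -1.2] [-32.8  45.8  -1.5]
180 247 410 [-25.3 -43.6  -0.5] [-24.6  45.7  -1.4]
200 117 526 [-32.9 -75.5  84. ] [-32.   69.6  84.2]
210 119 524 [-29.2 -75.3  84.1] [-28.2  69.6  83.9]
260 126 517 [-12.8 -71.9  91.4] [-9.3 69.5 84.1]
290 130 512 [  2.2 -76.1  83.5] [ 3.4 69.8 82.9]
```

```bash
sed -i 's/^p=seat.*/p=seat+(OFF+.0013+up)*u+hov*n-.0312*n+.001*np.cross(n,u)/' tgt.py; python3 tgt.py .02 .004
```

```text
t 25.85 tgt [0.564 0.041 0.068] pos [0.545 0.038 0.127] shift cm [ 1.946  0.288 -5.898] turn [-0.025  0.352  0.432] F [-0.139  0.01  -2.959] Fu -1.6003559435139054 Fn -2.49317895476389 w 0.04652658065631503
err along u/n/y mm [12.996 60.606 -4.934]
```

move_arm --series '[[[0.6,0.3,-1.8,0,0,0.2,0],[0.6,0.1,-1.8,0,0,0.2,0],[0.6,0,-1.5,0,0,0,0],[0,0,0,0,0,0,0],[0,0,0,0,0,0,0]]]'

```text
clock: 26.35
eef_pos: [0.5681, 0.04, 0.0844]
tool_rot: [0.054, 0.962, -0.013, 0.268]
ft_force: [0.1, 0.2, -2.4]
grip_width: 0.0473
```

```bash
python3 tgt.py .008 .003
```

```text
t 26.35 tgt [0.569 0.04  0.057] pos [0.568 0.04  0.084] shift cm [ 0.109  0.038 -2.75 ] turn [-0.126  1.163  0.276] F [ 0.066  0.162 -2.405] Fu -1.1600824534809981 Fn -2.1068324897386237 w 0.04730554642911165
err along u/n/y mm [12.845 24.336 -0.492]
```

move_arm --series '[[[0,0,-1,0,1,0.2,0],[0,0,-0.8,0,0,0,0],[0,0,-0.4,0,0,0,0],[0,0,0,0,0,0,0],[0,0,0,0,0,0,0]]]'

```text
clock: 26.85
eef_pos: [0.57, 0.0399, 0.065]
tool_rot: [0.053, 0.964, -0.012, 0.262]
ft_force: [0.1, -0.3, -3.1]
grip_width: 0.0471
```

```bash
sed -i 's/+.001\*np.cross/+.0*np.cross/' tgt.py; python3 tgt.py .004 .003
python3 - <<'E'
from h import *
o=bot.get_obs(); print(o['eef_pos'])
im,d=pic('wrist','w14')
from pf import pf
np.set_printoptions(precision=1,suppress=True)
L=pf(d,o)
for c in (280,380):
    print(c)
    for v in range(120,216,3): print(v,L[v,c])
im,d=pic('side','s14'); cv2.imwrite('pics/s14c.png',cv2.resize(im[160:280,250:390,::-1],None,fx=5,fy=5))
E
```

```text
t 26.85 tgt [0.571 0.039 0.053] pos [0.57  0.04  0.065] shift cm [ 0.106 -0.072 -1.163] turn [-0.172  0.438  0.095] F [ 0.099 -0.284 -3.135] Fu -1.4557886584823019 Fn -2.779673423814697 w 0.047131805267154575
err along u/n/y mm [ 4.836 10.639  0.6  ]
[0.56998317 0.03987688 0.0650467 ]
280
120 [-68.  -14.2  -2.1]
123 [-66.8 -14.2  -2.8]
126 [-65.7 -14.3  -2.5]
129 [-64.6 -14.3  -3.1]
132 [-63.6 -14.2  -1.2]
135 [-62.3 -14.4  -3.1]
138 [-61.4 -14.2  -0.8]
141 [-60.1 -14.5  -3.2]
144 [-59.  -14.5  -2.4]
147 [-58.  -14.4  -1.2]
150 [-57.  -14.2   0.8]
153 [-56.6 -13.7   7.1]
156 [-55.5 -13.7   7.1]
159 [-54.4 -13.7   7.3]
162 [-53.5 -13.6   8.7]
165 [-52.3 -13.7   7.9]
168 [-51.1 -13.9   6.9]
171 [-48.8 -14.7  -1.3]
174 [-47.9 -14.5   0.7]
177 [-46.6 -14.6  -0.1]
180 [-45.2 -14.8  -1.6]
183 [-44.1 -14.8  -1.3]
186 [-43.1 -14.7  -0.1]
189 [-41.7 -14.9  -1.3]
192 [-40.6 -14.9  -0.6]
195 [-43.  -13.2  17. ]
198 [-42.3 -13.1  18.5]
201 [-41.2 -13.2  18.3]
204 [-39.9 -13.3  17.4]
207 [-38.9 -13.3  17.9]
210 [-37.9 -13.3  18. ]
213 [-36.7 -13.3  17.9]
380
120 [-67.9  23.7  -1.9]
123 [-66.7  23.8  -2.4]
126 [-65.6  23.8  -2.3]
129 [-64.5  23.9  -3.1]
132 [-63.5  23.8  -1.5]
135 [-62.2  24.1  -3.4]
138 [-61.1  24.   -2.7]
141 [-60.   24.   -2.3]
144 [-58.9  24.   -2.2]
147 [-57.8  24.1  -2.2]
150 [-56.7  24.1  -1.9]
153 [-56.5  22.7   7.7]
156 [-55.4  22.9   7. ]
159 [-54.5  22.7   8.4]
162 [-53.2  23.    6.8]
165 [-52.2  22.9   8. ]
168 [-50.9  23.1   6.6]
171 [-48.7  24.3  -1.2]
174 [-47.7  24.1   0.2]
177 [-46.5  24.1   0.2]
180 [-45.4  24.1   0.5]
183 [-44.3  24.2   0.6]
186 [-43.   24.3   0.4]
189 [-41.6  24.5  -1.2]
192 [-40.6  24.4  -0. ]
195 [-42.8  22.1  16.3]
198 [-42.   21.9  17.7]
201 [-40.9  22.   17.7]
204 [-40.2  21.8  19.2]
207 [-39.4  21.6  20.5]
210 [-38.3  21.7  20.2]
213 [-37.1  21.8  19.6]
```

View pics/w14.png

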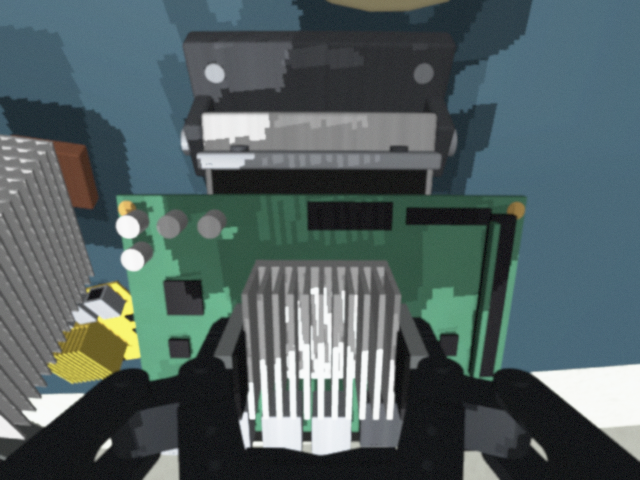

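View pics/s14c.png

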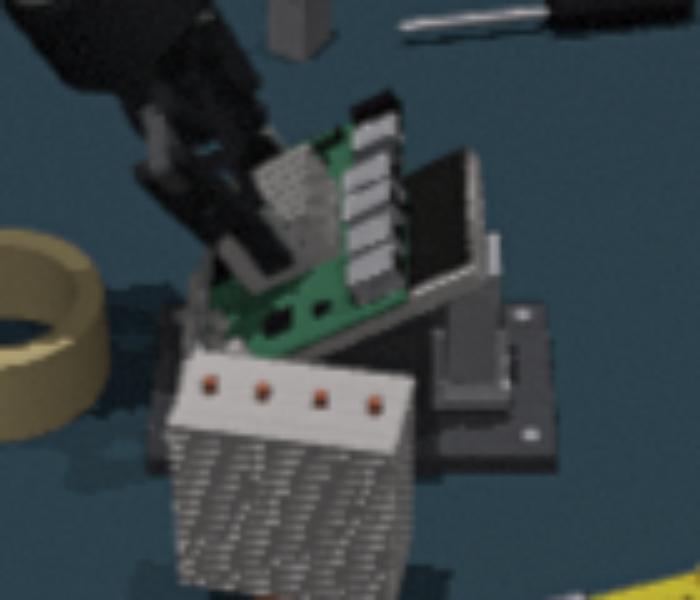

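move_arm --series '[[[0.1,0,-0.5,0,0.4,0,0],[0.1,0,-0.4,0,0,0,0],[0,0,-0.2,0,0,0,0],[0,0,0,0,0,0,0],[0,0,0,0,0,0,0]]]'

```text
clock: 27.45
eef_pos: [0.5725, 0.0401, 0.0534]
tool_rot: [0.052, 0.964, -0.012, 0.259]
ft_force: [-0.8, 0.5, -3.0]
grip_width: 0.0471
```

```bash
python3 tgt.py .0 .001
```

```text
t 27.45 tgt [0.571 0.039 0.049] pos [0.572 0.04  0.053] shift cm [-0.117 -0.097 -0.447] turn [-0.177  0.037  0.076] F [-0.81   0.51  -3.024] Fu -2.256989908165881 Fn -2.189213513444236 w 0.04706794686367701
err along u/n/y mm [3.152 3.341 1.087]
```

move_arm --series '[[[-0.1,-0.1,-0.2,0,0,0,0],[0,0,0,0,0,0,0],[0,0,-0.2,0,0,0,0],[0,0,0,0,0,0,0],[0,0,0,0,0,0,0]]]'

```text
clock: 27.95
eef_pos: [0.5714, 0.039, 0.0493]
tool_rot: [0.053, 0.964, -0.012, 0.259]
ft_force: [-0.0, -0.3, -3.0]
grip_width: 0.0468
```

```bash
python3 tgt.py .0 .001
```

```text
t 27.95 tgt [0.571 0.039 0.049] pos [0.571 0.039 0.049] shift cm [-0.014  0.017 -0.036] turn [-0.18   0.06   0.084] F [-0.011 -0.319 -3.005] Fu -1.4828661588590348 Fn -2.613499831806371 w 0.04680176489580225
err along u/n/y mm [ 0.315  0.238 -0.156]
```

move_arm --series '[[[0.05,0,-0.1,0,0,0,0],[0,0,0,0,0,0,0],[0.05,0,-0.1,0,0,0,0],[0,0,0,0,0,0,0],[0,0,0,0,0,0,0]]]'

```text
clock: 28.45
eef_pos: [0.572, 0.0391, 0.0495]
tool_rot: [0.052, 0.964, -0.013, 0.26]
ft_force: [0.7, 0.4, -2.8]
grip_width: 0.047
```

```bash
python3 tgt.py .0 .001
```

```text
t 28.45 tgt [0.571 0.039 0.049] pos [0.572 0.039 0.049] shift cm [-0.073  0.001 -0.053] turn [-0.14   0.184  0.068] F [ 0.708  0.353 -2.837] Fu -0.8410372673665473 Fn -2.790469167915028 w 0.046974660123324505
err along u/n/y mm [0.892 0.096 0.07 ]
```

move_arm --series '[[[0,0,-0.2,0,0.2,0,0],[0,0,-0.1,0,0,0,0],[0,0,-0.1,0,0,0,0],[0,0,-0.1,0,0,0,0],[0,0,-0.1,0,0,0,0]]]'

```text
clock: 28.95
eef_pos: [0.5724, 0.0391, 0.0492]
tool_rot: [0.052, 0.964, -0.014, 0.261]
ft_force: [-9.1, 2.4, 10.5]
grip_width: 0.0467
```

```bash
python3 tgt.py .0 .001
```

```text
t 28.95 tgt [0.571 0.039 0.049] pos [0.572 0.039 0.049] shift cm [-0.108  0.007 -0.024] turn [-0.027  0.362  0.103] F [-9.126  2.417 10.549] Fu -2.806452806381373 Fn 13.801194289397559 w 0.0467213714265398
err along u/n/y mm [ 1.056 -0.331  0.042]
```

Run:
```python
from h import *
o=bot.get_obs(); im,d=pic('wrist','w15')
from pf import pf
np.set_printoptions(precision=1,suppress=True)
L=pf(d,o)
for c in (280,380):
    print(c)
    for v in range(170,206,2): print(v,L[v,c])
m=np.zeros(d.shape,bool); hsv=cv2.cvtColor(im,cv2.COLOR_RGB2HSV); g=(cv2.inRange(hsv,(45,60,25),(90,255,255))>0)&(abs(L[...,2]-3)<8)
q=L[g]; A=np.c_[q[:,:2],np.ones(len(q))]; k,*_=np.linalg.lstsq(A,q[:,2],rcond=None); print(len(q),'tilt rad',k[:2]*1000,'z',k[2]); print('y ext',q[:,1].min(),q[:,1].max(),'rect',cv2.minAreaRect(q[:,:2].astype(np.float32)))
im,d=pic('side','s15'); cv2.imwrite('pics/s15c.png',cv2.resize(im[160:280,250:390,::-1],None,fx=5,fy=5))
```

```text
280
170 [-56.9 -13.9  -2.4]
172 [-56.9 -13.5   2.6]
174 [-56.9 -13.1   6.6]
176 [-56.3 -13.    7.5]
178 [-55.6 -13.1   7. ]
180 [-55.2 -13.    8.5]
182 [-54.3 -13.1   7.2]
184 [-53.7 -13.1   7.6]
186 [-53.2 -13.    8.9]
188 [-52.4 -13.1   8.2]
190 [-51.7 -13.1   8. ]
192 [-49.  -14.1  -2.1]
194 [-48.8 -13.9   0.5]
196 [-48.5 -13.7   2.6]
198 [-47.6 -13.8   1.7]
200 [-47.  -13.8   2.2]
202 [-46.4 -13.8   2.6]
204 [-45.6 -13.8   2.5]
380
170 [-56.9  21.6  -1.8]
172 [-56.8  21.1   2. ]
174 [-56.7  20.6   6. ]
176 [-56.   20.7   5.7]
178 [-55.7  20.4   7.9]
180 [-55.   20.4   8. ]
182 [-54.3  20.4   7.9]
184 [-53.7  20.4   8.3]
186 [-52.9  20.5   7.6]
188 [-52.3  20.5   8. ]
190 [-51.7  20.5   8.3]
192 [-49.2  21.8  -0.8]
194 [-48.6  21.7  -0.1]
196 [-48.2  21.5   1.5]
198 [-47.8  21.3   3.1]
200 [-47.   21.4   2.6]
202 [-46.9  21.1   5.1]
204 [-46.1  21.2   4.8]
36136 tilt rad [7.8 9.3] z 3.2863814616819558
y ext -72.9058930034777 74.1492598707865 rect ((3.995819091796875, 0.5868301391601562), (146.88119506835938, 106.3702392578125), 89.8017578125)
```

View pics/w15.png

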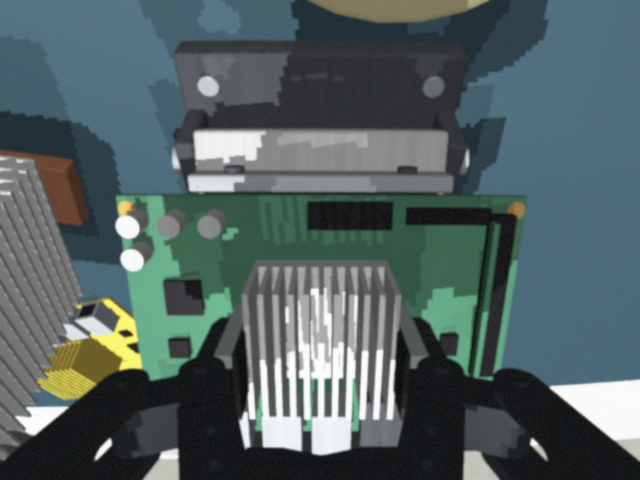

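View pics/s15c.png

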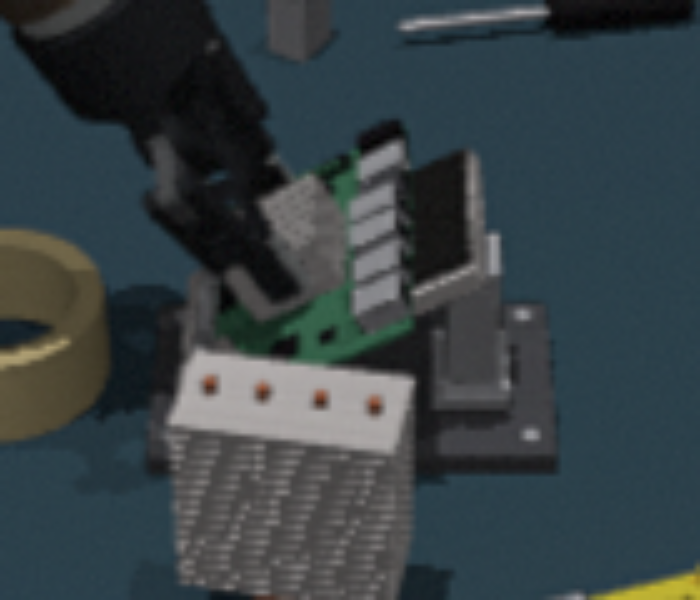

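The board is flat on the pad with about 2.5 mm to the lip. I'll slide it downhill until it touches.

move_arm --series '[[[-0.2,0,-0.1,0,0,0,0],[-0.2,0,-0.1,0,0,0,0],[-0.2,0,-0.1,0,0,0,0],[0,0,0,0,0,0,0],[0,0,0,0,0,0,0]]]'

```text
clock: 29.55
eef_pos: [0.5705, 0.0392, 0.0489]
tool_rot: [0.053, 0.963, -0.013, 0.265]
ft_force: [-0.5, 0.2, -0.7]
grip_width: 0.0469
```

```bash
python3 tgt.py .0 .001
```

```text
t 29.55 tgt [0.571 0.039 0.049] pos [0.57  0.039 0.049] shift cm [ 0.083 -0.002  0.009] turn [-0.067  0.83   0.165] F [-0.488  0.168 -0.743] Fu -0.8067098447072057 Fn -0.3918953139980544 w 0.046857827157716476
err along u/n/y mm [-0.762  0.331 -0.064]
```

move_arm --series '[[[0,0,-0.1,0,0.8,0,0],[0,0,-0.1,0,0.3,0,0],[0,0,0,0,0,0,0],[0,0,0,0,0,0,0],[0,0,0,0,0,0,0]]]'

```text
clock: 30.05
eef_pos: [0.57, 0.0391, 0.0482]
tool_rot: [0.053, 0.965, -0.014, 0.255]
ft_force: [-2.3, 0.9, 0.3]
grip_width: 0.0472
```

```bash
python3 tgt.py .0 .001;python3 - <<'E'
from h import *
o=bot.get_obs(); im,d=pic('wrist','w16')
from pf import pf
np.set_printoptions(precision=1,suppress=True)
L=pf(d,o)
for v in range(180,206,2): print(v,L[v,280],L[v,380])
hsv=cv2.cvtColor(im,cv2.COLOR_RGB2HSV); g=(cv2.inRange(hsv,(45,60,25),(90,255,255))>0)&(abs(L[...,2]-3)<8)
q=L[g]; A=np.c_[q[:,:2],np.ones(len(q))]; k,*_=np.linalg.lstsq(A,q[:,2],rcond=None); print(len(q),'tilt mrad',k[:2]*1000,'z',k[2])
E
```

```text
t 30.05 tgt [0.571 0.039 0.049] pos [0.57  0.039 0.048] shift cm [0.135 0.004 0.077] turn [-0.039 -0.387  0.21 ] F [-2.251  0.905  0.272] Fu -1.8862943298918782 Fn 1.4026945213091544 w 0.04722834621674706
err along u/n/y mm [-1.545  0.008 -0.187]
180 [-56.9 -13.3   7.5] [-56.7  20.6   6.8]
182 [-56.2 -13.3   7.4] [-56.   20.6   6.7]
184 [-55.7 -13.3   8.1] [-55.6  20.5   8. ]
186 [-55.  -13.3   8.4] [-54.8  20.6   7.6]
188 [-54.2 -13.4   7.5] [-54.2  20.5   8. ]
190 [-53.6 -13.3   7.9] [-53.5  20.6   8.1]
192 [-52.9 -13.3   8.1] [-52.8  20.6   7.6]
194 [-52.2 -13.4   7.8] [-52.1  20.7   7.7]
196 [-51.4 -13.5   7.4] [-51.3  20.8   7.1]
198 [-49.8 -14.    2.6] [-49.9  21.3   3.6]
200 [-49.  -14.    2.6] [-49.1  21.3   3.4]
202 [-48.5 -13.9   3.2] [-48.6  21.2   4.5]
204 [-47.8 -13.9   3.4] [-48.2  21.1   5.8]
34875 tilt mrad [-0.   7.9] z 3.5336176784649944
```

The edge is at the lip and the board is flat and square. Releasing.

move_arm --series '[[[0,0,0,0,0,0,0.65],[0,0,0,0,0,0,0.8],[0,0,0,0,0,0,0.9],[0,0,0,0,0,0,0.9],[0,0,0,0,0,0,0.9]]]'

```text
clock: 30.6
eef_pos: [0.5705, 0.0393, 0.0481]
tool_rot: [0.053, 0.965, -0.014, 0.255]
ft_force: [-0.1, -1.4, 1.1]
grip_width: 0.0767
```

move_arm --series '[[[-0.5,0,0.9,0,0,0,0.9],[-1,0.1,1.8,0,0,0,0.9],[-1.5,0.1,2.6,0,0,0,0.9],[-1.5,0.1,2.6,0,0,0,0.9],[-1.5,0.1,2.6,0,0,0,0.9]]]'

```text
clock: 31.1
eef_pos: [0.5048, 0.0425, 0.153]
tool_rot: [0.053, 0.966, -0.015, 0.251]
ft_force: [0.1, -0.6, -0.0]
grip_width: 0.077
```

```bash
python3 tgt.py .0 .001;python3 - <<'E'
from h import *
o=bot.get_obs(); im,d=pic('wrist','w17')
from pf import pf
np.set_printoptions(precision=2,suppress=True)
L=pf(d,o); np.save('pics/L17.npy',L)
hsv=cv2.cvtColor(im,cv2.COLOR_RGB2HSV); g=(cv2.inRange(hsv,(45,60,25),(90,255,255))>0)&(abs(L[...,2]-3)<8)
q=L[g]; A=np.c_[q[:,:2],np.ones(len(q))]; k,*_=np.linalg.lstsq(A,q[:,2],rcond=None); print(len(q),'tilt mrad',k[:2]*1000,'z',k[2],'rect',cv2.minAreaRect(q[:,:2].astype(np.float32)))
h=L[(L[...,2]>28)&(L[...,2]<37)&(abs(L[...,0])<40)&(abs(L[...,1])<40)]; print('heatsink top',len(h),np.median(h[:,2]),cv2.minAreaRect(h[:,:2].astype(np.float32)))
im,d=pic('side','s17'); cv2.imwrite('pics/s17c.png',cv2.resize(im[160:280,250:390,::-1],None,fx=5,fy=5))
E
```

```text
t 31.1 tgt [0.571 0.039 0.049] pos [0.505 0.043 0.153] shift cm [  6.652  -0.339 -10.407] turn [ 0.025 -0.902  0.214] F [ 0.082 -0.606 -0.02 ] Fu 0.11638334708037146 Fn -0.09070692365539508 w 0.07702340339982673
err along u/n/y mm [ -5.558 123.377  -3.699]
17143 tilt mrad [0.57 3.27] z 3.0023548774255633 rect ((1.6240463256835938, 0.47803497314453125), (146.78944396972656, 105.29013061523438), 89.6469955444336)
heatsink top 2762 32.65497986756357 ((-3.7976455688476562, 0.4207725524902344), (48.03877639770508, 46.61052322387695), 89.77689361572266)
```

View pics/w17.png

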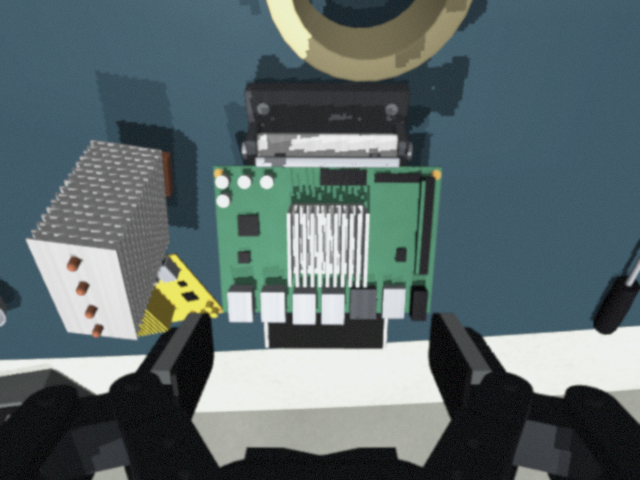

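View pics/s17c.png

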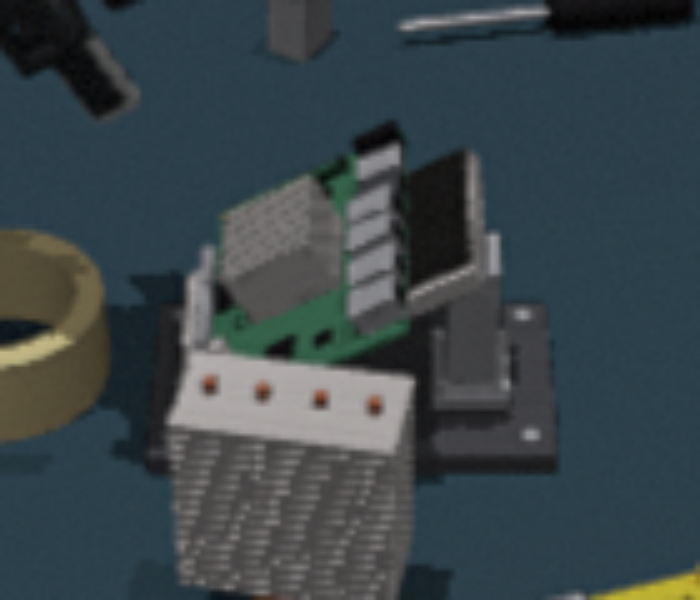

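The final pose checks out. Backing off a little further, letting things settle, and handing in.

move_arm --series '[[[-1,0,2.5,0,0,0,0.9],[-1,0,2.5,0,0,0,0.9],[0,0,0,0,0,0,0.9],[0,0,0,0,0,0,0.9],[0,0,0,0,0,0,0.9]]]'

```text
clock: 31.7
eef_pos: [0.4852, 0.043, 0.2069]
tool_rot: [0.053, 0.966, -0.014, 0.255]
ft_force: [0.5, 0.8, -0.6]
grip_width: 0.0773
```

Run:
```python
from h import *
o=bot.get_obs(); im,d=pic('wrist','w18')
from pf import pf
np.set_printoptions(precision=2,suppress=True)
L=pf(d,o)
h=L[(L[...,2]>28)&(L[...,2]<37)&(abs(L[...,0])<40)&(abs(L[...,1])<40)]; print('heatsink top',len(h),np.median(h[:,2]),cv2.minAreaRect(h[:,:2].astype(np.float32)))
print(o['clock'],o['ft_force'],o['grip_width']); print(bot.job_done())
```

```text
heatsink top 1902 32.612013018584136 ((-3.8558712005615234, 0.4500846862792969), (48.118045806884766, 46.22775650024414), 89.62889099121094)
31.7 [ 0.54  0.84 -0.62] 0.07729850035254805
the job is handed in; nothing more can be done
None
```

The job is done and handed in at about 32 s. The tall block stands on the anvil, the plate rests on it, and the green board sits on the pad against the lip with its ports uphill, let go.

**Last checks:**

| Check | Measured | Target or limit |
|---|---|---|
| Block position | within 2 mm of the anvil's middle | 10 mm along, 12 mm across |
| Block top | 0.087 m, upright | 0.087 m |
| Plate angle | 29.8° (0.520 rad) | 0.505 to 0.533 rad |
| Heatsink along the slope | -3.9 mm from the seat | -4 mm |
| Board off centre | 0.5 mm | 12 mm |
| Board square to the lip | about 0.4° (0.006 rad) | 0.06 rad |
| Edge to lip | about 0.5 mm (measured before release) | 5 mm |

- **When measured:** I took the plate angle before the board went on. The block was last measured before the plate came down. After that I only looked at both in the pictures, where they seemed unchanged.
- **Bystanders:** I did not re-measure the other blocks or the other objects. The arm stayed clear of them, and those in view in the last pictures looked undisturbed.

**What disagreed:** The fingertips turned out to be about 40 mm short of the reported TCP. My first grasp closed on nothing above the block without disturbing it. I measured the offset with the wrist and side cameras and used it for the rest of the job.

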